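# Release the ratchet clamp and cradle a turned spindle

## Robot

A 6-joint arm with a two-finger parallel gripper is mounted at the origin on the work surface. World frame = base frame: x ahead of the robot, y to its left, z up, the work surface at z = 0. Lengths are in m, angles in rad, forces in N, time in s.
With the tool pointing down it reaches from about 0.375 to 0.975 m from the base axis. Payload 3.8 kg.
Tool frame: the origin (TCP) lies between the finger pads; the fingertips stand 11 mm ahead of it and the grasp point (between the pads) lies 8 mm behind it; z points along the fingers, y is the direction in which the jaws open and shut (so a half turn about z gives the same grasp; the last joint's range is limited). The gripper opens to 88 mm and grips with 3 to 60 N. Pads are 18 mm wide; open, the fingers measure 123 mm over their backs; the gripper's body (75 mm by 187 mm) begins 45 mm behind the grasp point.
Start: joints at [-1.324, 0.264, 1.604, -0, 1.274, -0.037], TCP at [0.189, -0.648, 0.21] pointing down, gripper open.
Joint ranges: [-2.63, 2.63], [-0.94, 2.18], [0.31, 2.57], [-1.31, 4.45], [0, 2.66], [-2.55, 2.55]. Speed limits (rad/s): [2.57, 2.57, 3.14, 3.14, 3.14, 3.14].

## Interface

Orientations are given as a rotation vector (axis times angle).
In Python, from plant import ctrl, cams gives the robot as it stands. The module is installed in compiled form; this text tells all that it offers.
- The arm moves only by the tool step_arm, never from a script. Its argument "increments" is text: rows parted by semicolons, each of 4 numbers parted by spaces: the shift along the tool's x, y, z in mm, then the turn about the tool's z in degrees. A call has 1 to 5 rows; each row shifts and turns the pose as measured when the row begins, along the tool's axes as they then stand; what a row does not reach is not made up. A row lasts 1/8 s, in which the tool goes at most 62.5 mm and 10.7 degrees, less where a joint would pass 70% of its speed; a pose out of reach is approached as far as the arm can. A call is refused whole if a number of a shift passes 62.5 or a number of a turn 10.7, either way. A call with a gripper value outside its range is refused whole. "jaw" is the opening, from -1 (shut) to 1 (fully open), so that 0 is half open, set as the call begins (left out, the last holds). The fingers move at their own pace and stop on an object; "force" is the grip in N (left out, the last holds). Time passes only in rows, so rows that do not move let the fingers close. It gives the time, the measured TCP pose, the force and the opening at its end, in the units of the state.
- ctrl.get_state(): the state, without advancing time (a new reading comes with each control period).
- cams.read_camera(name): name is "scene" or "top" or "wrist"; returns (picture, depth): 384x512x3 uint8, red, green, blue; 384x512 float32, m along the optical axis (not along the pixel's ray), 0 where there is no reading.
- cams.camera_params(name): a dict with "fx", "fy", "cx", "cy" (pixels), "k1" (the pictures are not rectified: a ray, as slopes to the right and down, at radius r is drawn at 1 + k1 r^2 times it, then the intrinsics apply), "R" (3x3) and "t" (3): a world point X has camera coordinates R X + t. Camera axes: x right, y down, z forward; pixel columns grow to the right and rows downward; lengths in m; the calibration is good to about 2 mm. A picture is of the moment at which its call begins: read the wrist's pose just before it. camera_params takes no time and is no camera call; for the wrist camera it gives the pose at the moment of the call.
- ctrl.close_job(): hands the job in, once; it reports no verdict.
Trained networks look in the newest picture that a camera, given by its name, has taken for a name from the list of things; names that differ only in an ending like _2 or _b are one class to them, and where a whole thing is asked for, a point or a joint stands for the part that bears it (a point fixed in the world has none). Each returns a list of dicts, best first, with "score" (0 to 1); they miss things now and then, are a little off and sometimes report something else, mostly with a low value. They report only what shows in the picture. A call takes as long as a camera call. They do not tell look-alikes from the thing itself.
- cams.regions_of(camera, target): "pixels" (384x512 bool, what is visible of it) and "location" ([row, column] in pixels, amid what is visible of it).
The state is a dict: "clock": time; "q": joint angles; "joint_velocities": joint speeds; "tau": joint torques, N m; "ee_pos": TCP position; "ee_rot": TCP orientation; "contact_force": force on the tool from outside, world axes, zero at the start; "moment": the same for the moment, N m; "finger_gap": opening from 0.0 (shut) to 1.0 (fully open).
Only numpy, scipy, OpenCV 4.12 (cv2) and the standard library are available. Lean on these libraries where they do the work, as an engineer would, in place of code of your own. Each camera call takes 0.05 s, during which the arm holds its last target.

## Task

Get the ratchet clamp ready for gluing: flip its pawl lever right over so that it stays disengaged, slide the jaw fully back, and leave both like that. Then draw the turned spindle out from under the green riser shelf by the end that pokes out, let it go on the bench, take it again by the middle, lay it without dropping it fully down in both of the clamp's V saddles and let go. Do not disturb the glue bottle, the tin or the sanding block.

Things in the scene. Friction and masses are not known exactly. Their poses are not given: they have to be found in the camera images.
- clamp: Fixed ratchet clamp on a plywood base 360 x 90 x 16 mm. Origin on the bench below the middle of its cradle; x axis along the clamp from its fixed stop towards its sliding jaw, z up. The base runs from x = -132 to +228 mm. Stop: steel plate, its inner face at x = -112 mm, 70 mm wide, top 94 mm over the bench. Toothed steel rack on the base from x = +135 mm on, 29 mm high.
- cradle (a point): Where the spindle's centre ideally ends, 52 mm over the bench; x as the clamp. Two steel 60 degree V saddles, 50 mm long, open upward, bottom 24 and rims 70 mm over the bench, 56 mm wide inside: one from the stop inward, one on the jaw's inner side. With the jaw back (face at x = +112 mm) the 125 mm between them is free for fingers down to the 16 mm base; beside the spindle's ends there is hardly room for fingers.
- jaw (a joint): Slide of the jaw in m: 0 fully in (face 160 mm from the stop), grows as it moves back from the stop, 0.065 at its end stop (225 mm). Starts at 0.006 to 0.026, too near for the spindle. Friction about 6 N, stays where left. With the pawl engaged it moves inward, but back only up to 10 mm before the pawl locks on the toothed rack (pitch 10 mm).
- jaw_face (a point): On the jaw: middle of the width of its inner face, which looks at the stop, 82 mm over the bench; x axis: the way the jaw moves back. Steel plate 70 mm wide, 20 mm thick, top 94 mm over the bench. It can be pushed back with closed fingers from the stop's side at this height, tips kept above 70 mm, over the jaw's V saddle.
- pawl (a joint): Angle of the pawl lever in rad. 0 to 0.4 (riding on a tooth): engaged, the lever leans up to 35 degrees away from the stop. Grows as the lever is pushed towards the stop; past upright (0.61) it soon falls on by its own weight to 1.22, leaning 35 degrees towards the stop, and stays there disengaged. Needs under 1 N at the knob.
- pawl_knob (a point): Middle of the steel cross knob (14 mm diameter, 36 mm long, across the clamp) at the end of the pawl lever, 50 mm from the hinge. The hinge is on the jaw, 60 mm behind the jaw's inner face and 45 mm over the bench. Knob 86 mm over the bench at both ends of its swing, 95 mm when upright; it travels 57 mm along the clamp in all.
- spindle_center (a point): Centre of the turned dark wood spindle, a round bar 30 mm in diameter, 200 mm long, with shallow grooves, about 0.11 kg; x axis along its length, ends alike. It starts lying on the bench (centre 15 mm up) under the riser shelf, one end sticking out about 35 to 55 mm from the mouth.
- mouth (a point): On the bench below the middle of the mouth edge of the fixed low green riser shelf; y axis points out of the mouth, x along its edge. Shelf 280 mm wide, 180 mm deep, board underside 45 and top 55 mm over the bench, legs 12 mm square at its corners; a jar and a carton stand on its rear part, up to 122 mm high, at least 60 mm behind the mouth edge.
- glue_bottle: White glue bottle, 56 mm diameter, 150 mm high; origin under its centre. Bystander, leave alone.
- finish_tin: Steel tin with paper label, 72 mm diameter, 90 mm high; origin under its centre. Bystander, leave alone.
- sanding_block: Cork sanding block 100 x 60 x 30 mm; origin under its centre. Bystander, leave alone.
Mind the look-alikes: they are no part of the job. What is meant by the part that bears spindle_center is not orange or purple, and is the smaller of those in its own colour.

How it is judged:
By the outcome, as a careful person would: the job done as asked, in the order asked, and still so for the second after the job is handed in, with the robot touching nothing.
It also fails if it takes over 72 s, if anything falls off the work surface, if the arm or the gripper's body presses on something with over 40 N, if the wrist force passes 120 N, or if a joint passes its speed limit or range.

## Working session

There is one attempt and no reset: what is moved stays moved. The work goes in short steps, Python scripts to look and compute and a tool call to move; the robot and the scene stay as the last step left them, time stands still between calls to the robot, and variables do not carry over. Pictures are saved under pics/ and viewed, and the job is handed in when it is done.

Besides the shell and the picture viewer there is one more tool, called after "Request:" as name(argument=value, ...) on one line, values as JSON. step_arm: Moves the arm, as the interface text tells. Its arguments: {"type":"object","properties":{"increments":{"type":"string"},"jaw":{"type":"number"},"force":{"type":"number"}},"required":["increments"]}

```bash
ls; mkdir -p pics; cat > h.py <<'E'
import numpy as np, cv2
from plant import ctrl, cams
def shot(n,f):
    p,d=cams.read_camera(n); cv2.imwrite('pics/'+f,cv2.cvtColor(p,cv2.COLOR_RGB2BGR)); return p,d
def ray(P,u,v):
    x=np.array([(np.asarray(u,float)-P['cx'])/P['fx'],(np.asarray(v,float)-P['cy'])/P['fy']]); s=x.copy()
    for _ in range(20): s=x/(1+P['k1']*(s**2).sum(0))
    return s
def pts(P,u,v,d):
    s=ray(P,u,v); c=np.stack([s[0]*d,s[1]*d,np.asarray(d,float)],-1)
    return (c-np.asarray(P['t']))@np.asarray(P['R'])
def onz(P,u,v,z):
    s=ray(P,u,v); r=np.asarray(P['R']).T@np.array([s[0],s[1],1.]); o=-np.asarray(P['R']).T@np.asarray(P['t'])
    return o+r*(z-o[2])/r[2]
def cloud(P,d):
    v,u=np.mgrid[0:384,0:512]; X=pts(P,u.ravel(),v.ravel(),d.ravel()).reshape(384,512,3); X[d==0]=np.nan; return X
E
python3 - <<'E'
from h import *
print(ctrl.get_state())
for n in('scene','top'):
    p,d=shot(n,n+'0.png'); P=cams.camera_params(n); X=cloud(P,d); np.savez(n+'0.npz',p=p,d=d,X=X)
    for t in ['clamp','jaw_face','pawl_knob','spindle_center','mouth','glue_bottle','finish_tin','sanding_block']:
        for r in cams.regions_of(n,t):
            m=r['pixels']; print(n,t,round(r['score'],2),np.round(r['location']),m.sum(),np.round(np.nanmedian(X[m],0),3),np.round(np.nanmin(X[m],0),3),np.round(np.nanmax(X[m],0),3))
E
```

```text
pics
{'clock': 0.0, 'q': array([-1.32389746e+00,  2.64754177e-01,  1.60535784e+00, -3.99173523e-05,
        1.27371319e+00, -3.69156695e-02]), 'joint_velocities': array([ 0.00050903, -0.00190199, -0.00097202,  0.00114337,  0.00036359,
       -0.00092104]), 'tau': array([-1.71809883e-03, -5.02112567e+01, -3.56877637e+01,  7.23021710e-02,
        2.92933563e-02, -2.04741586e-04]), 'ee_pos': array([ 0.18879814, -0.64725118,  0.20859613]), 'ee_rot': array([-3.10781690e+00, -4.44024827e-01,  4.26821655e-04]), 'contact_force': array([ 0.17127216,  0.55633749, -0.37890454]), 'moment': array([ 0.01088331,  0.00470675, -0.02046526]), 'finger_gap': 0.9993531037774257}
scene clamp 0.88 [262. 364.] 4835 [0.553 0.224 0.024] [ 0.404 -0.013 -0.004] [0.623 0.402 0.097]
scene clamp 0.16 [256. 379.] 1716 [0.54  0.254 0.049] [ 0.362  0.164 -0.004] [0.577 0.333 0.097]
scene jaw_face 0.83 [258. 380.] 1631 [0.54  0.255 0.049] [0.432 0.182 0.002] [0.577 0.333 0.097]
scene pawl_knob 0.68 [257. 411.] 133 [0.521 0.313 0.08 ] [0.495 0.292 0.035] [0.536 0.328 0.096]
scene spindle_center 0.97 [176. 142.] 426 [ 0
[... 1957 characters left out ...]
.18 [175. 138.] 801 [0.53  0.244 0.051] [ 0.489  0.184 -0.003] [0.594 0.331 0.102]
top mouth 0.72 [177. 314.] 4017 [ 0.512 -0.367  0.055] [ 0.368 -0.473 -0.008] [ 0.68  -0.262  0.134]
top glue_bottle 0.57 [115. 185.] 322 [0.734 0.085 0.095] [ 0.716  0.063 -0.007] [0.8  0.13 0.16]
top sanding_block 0.96 [117. 156.] 472 [0.742 0.203 0.028] [ 0.688  0.156 -0.009] [0.808 0.254 0.04 ]
top sanding_block 0.51 [114. 246.] 423 [ 0.739 -0.132  0.086] [ 0.711 -0.168 -0.005] [ 0.796 -0.094  0.099]
top sanding_block 0.33 [178. 281.] 145 [ 0.509 -0.251  0.023] [ 0.494 -0.278 -0.006] [ 0.534 -0.225  0.056]
top sanding_block 0.27 [116. 190.] 321 [0.734 0.085 0.096] [ 0.716  0.063 -0.007] [0.769 0.117 0.16 ]
```

View pics/scene0.png

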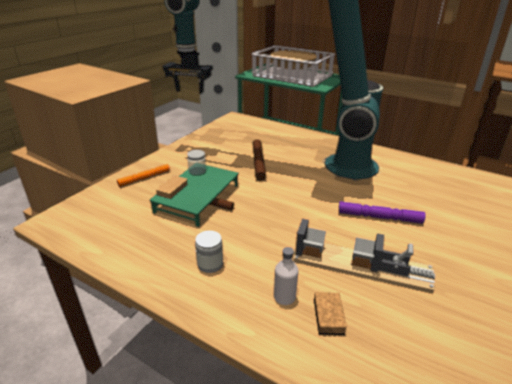

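View pics/top0.png

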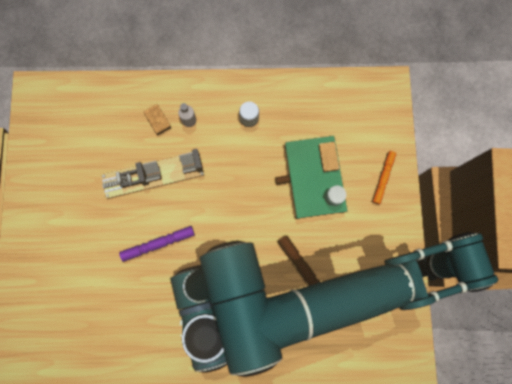

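```bash
python3 - <<'E'
from h import *
import sys
for n in('scene','top'):
    Z=np.load(n+'0.npz'); X=Z['X']
    roi=(X[...,0]>.42)&(X[...,0]<.66)&(X[...,1]>0)&(X[...,1]<.43)
    for lo,hi in((.01,.022),(.064,.075),(.088,.102)):
        m=roi&(X[...,2]>lo)&(X[...,2]<hi)
        k,l,s,c=cv2.connectedComponentsWithStats(m.astype(np.uint8),connectivity=8)
        for i in range(1,k):
            if s[i,4]<8: continue
            q=X[l==i]; r=cv2.minAreaRect((q[:,:2]*1000).astype(np.float32))
            print(n,lo,s[i,4],np.round(q.mean(0),3),np.round(r[0]),np.round(r[1]),round(r[2],1))
    # shelf
    m=(X[...,0]>.3)&(X[...,0]<.7)&(X[...,1]>-.65)&(X[...,1]<-.2)&(X[...,2]>.048)&(X[...,2]<.063)
    r=cv2.minAreaRect((X[m][:,:2]*1000).astype(np.float32)); print(n,'shelf',np.round(r[0]),np.round(r[1]),r[2],np.round(cv2.boxPoints(r)))
    m=(X[...,0]>.4)&(X[...,0]<.6)&(X[...,1]>-.3)&(X[...,1]<-.2)&(X[...,2]>.008)&(X[...,2]<.038)
    q=X[m];r=cv2.minAreaRect((q[:,:2]*1000).astype(np.float32)); print(n,'spin',len(q),np.round(q.min(0),3),np.round(q.max(0),3),np.round(r[0]),np.round(r[1]),r[2])
    p=Z['p']; 
    im=p[140:230,85:225] if n=='top' else p[200:300,280:450]
    cv2.imwrite(f'pics/{n}c.png',cv2.resize(im[...,::-1],None,fx=4.5,fy=4.5,interpolation=cv2.INTER_CUBIC))
E
```

```text
scene 0.01 1743 [0.559 0.219 0.016] [539. 217.] [ 94. 361.] 12.5
scene 0.01 123 [0.473 0.355 0.017] [474. 354.] [59. 33.] 89.3
scene 0.064 59 [0.544 0.076 0.068] [554.  80.] [37. 50.] 13.4
scene 0.064 81 [0.601 0.08  0.069] [594.  80.] [21. 66.] 16.9
scene 0.064 55 [0.512 0.206 0.068] [514. 207.] [11. 49.] 8.1
scene 0.064 86 [0.567 0.231 0.068] [567. 229.] [10. 70.] 11.3
scene 0.064 23 [0.52  0.308 0.07 ] [518. 308.] [14. 11.] 86.3
scene 0.088 131 [0.581 0.051 0.094] [577.  50.] [74. 20.] 12.9
scene 0.088 154 [0.535 0.247 0.093] [532. 247.] [72. 20.] 12.9
scene 0.088 53 [0.518 0.319 0.092] [517. 319.] [36. 12.] 15.1
scene shelf [ 514. -368.] [285. 183.] 7.672524452209473 [[ 360. -297.]
 [ 385. -477.]
 [ 667. -439.]
 [ 643. -258.]]
scene spin 183 [ 0.495 -0.299  0.008] [ 0.531 -0.226  0.032] [ 518. -263.] [29. 76.] 15.048246383666992
top 0.01 1020 [0.527 0.223 0.016] [538. 218.] [ 92. 361.] 12.9
top 0.01 11 [0.562 0.293 0.016] [562. 294.] [ 7. 17.] 22.3
top 0.01 15 [0.557 0.321 0.014] [557. 322.] [10. 27.] 15.1
top 0.01 34 [0.53  0.282 0.015] [531. 282.] [22. 23.] 4.7
top 0.064 29 [0.597 0.094 0.069] [597.  94.] [10. 45.] 14.7
top 0.064 21 [0.571 0.211 0.068] [570. 212.] [11. 35.] 14.9
top 0.064 10 [0.545 0.067 0.069] [545.  66.] [ 5. 18.] 4.5
top 0.064 13 [0.538 0.093 0.069] [539.  93.] [ 8. 22.] 11.5
top 0.064 8 [0.517 0.308 0.07 ] [518. 307.] [10.  6.] 88.8
top 0.064 17 [0.509 0.217 0.068] [509. 218.] [ 8. 39.] 16.9
top 0.088 105 [0.577 0.052 0.094] [578.  52.] [71. 20.] 13.3
top 0.088 101 [0.531 0.246 0.093] [532. 246.] [71. 20.] 12.3
top 0.088 35 [0.513 0.319 0.093] [514. 319.] [33. 14.] 15.2
top shelf [ 516. -367.] [282. 184.] 6.882691860198975 [[ 365. -293.]
 [ 387. -475.]
 [ 667. -442.]
 [ 645. -259.]]
top spin 144 [ 0.404 -0.288  0.008] [ 0.6   -0.201  0.038] [ 501. -237.] [203.  83.] 6.530101776123047
```

```bash
python3 - <<'E'
from h import *
Z=np.load('top0.npz');p=Z['p']
cv2.imwrite('pics/tsh.png',cv2.resize(p[120:230,260:360][...,::-1],None,fx=5,fy=5,interpolation=cv2.INTER_CUBIC))
E
```

```text
(no output)
```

View pics/topc.png

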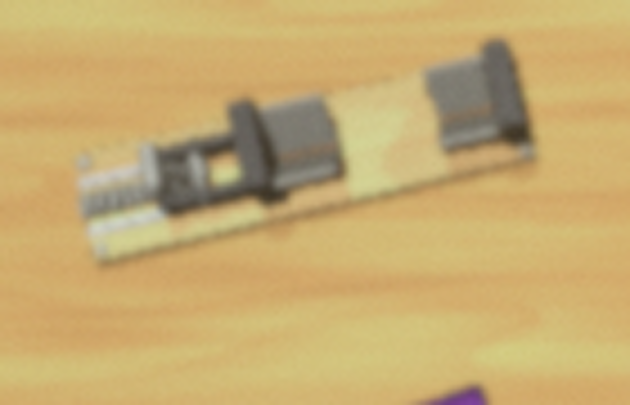

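View pics/scenec.png

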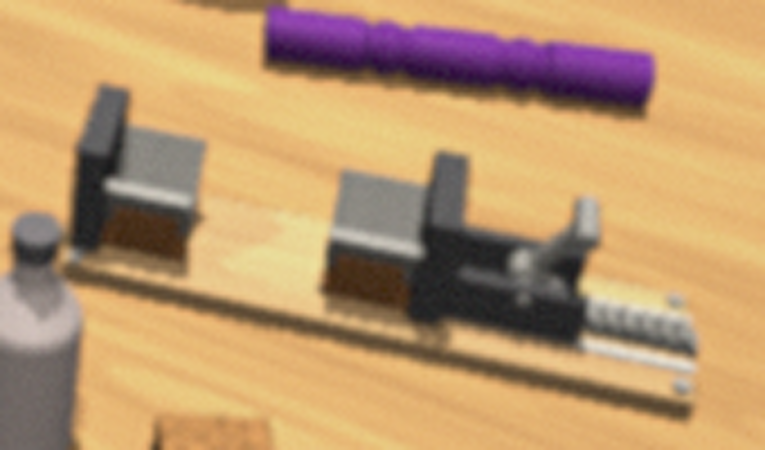

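View pics/tsh.png

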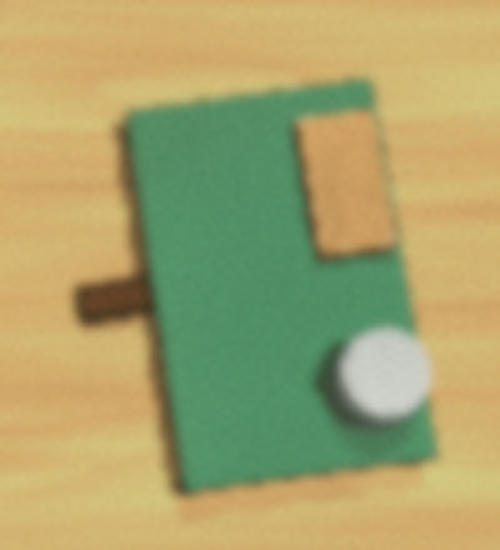

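```bash
cat >> h.py <<'E'
from scipy.spatial.transform import Rotation as Ro
O=np.array([0.5497,0.1703]); TH=np.radians(12.9); U=np.array([-np.sin(TH),np.cos(TH)]); V=np.array([np.cos(TH),np.sin(TH)])
def cl(x,y=0): return O+U*x+V*y   # clamp along x, across y (world)
def pose():
    s=ctrl.get_state(); R=Ro.from_rotvec(s['ee_rot']).as_matrix(); return s['ee_pos'],R,s
def yaw(R): return np.degrees(np.arctan2(R[1,1],R[0,1]))
def plan(wps,step=60):
    """wps: list of (x,y,z,yaw of tool y deg or None)"""
    p,R,s=pose(); p=p.copy(); print('at',np.round(p,4),'yaw',round(yaw(R),2),'tilt',np.round(R[:,2],3),'t',round(s['clock'],2))
    rows=[]
    for x,y,z,a in wps:
        T=np.array([x,y,z]); d=T-p; da=0 if a is None else (a-yaw(R)+90)%180-90
        n=max(1,int(np.ceil(max(np.linalg.norm(d)/step,abs(da)/10.4))))
        for i in range(n):
            sh=R.T@(T-p)/(n-i)*1000; tu=-da/n
            sh=np.round(sh,1); tu=round(tu,1)
            rows.append('%g %g %g %g'%(*(sh+0),tu)); p=p+R@sh/1000; R=R@Ro.from_rotvec([0,0,np.radians(tu)]).as_matrix()
    for i in range(0,len(rows),5): print('; '.join(rows[i:i+5]))
E
python3 -c "
from h import *
x,y=cl(.192)
plan([(.5,-.3,.24,None),(.55,.05,.24,12.9),(x,y,.2,12.9)])"
```

```text
at [ 0.189  -0.648   0.2099] yaw -73.74 tilt [-0. -0. -1.] t 0.9
396 -247 -30.1 0; 16.2 -35.8 0 -9.6; 22 -32.6 0 -9.6; 27.1 -28.4 0 -9.6; 31.4 -23.5 0 -9.6
34.9 -18 0 -9.6; 37.5 -11.9 0 -9.6; 38.9 -5.5 0 -9.6; 39.3 1.1 0 -9.6; 38.5 7.7 0 -9.6
309.4 25.2 40 -0.2
```

```bash
sed -i 's#np.linalg.norm(d)/step#np.linalg.norm(d)*1000/step#' h.py
python3 -c "
from h import *
x,y=cl(.192)
plan([(.5,-.3,.24,None),(.55,.05,.24,12.9),(x,y,.2,12.9)])"
```

```text
at [ 0.189  -0.648   0.2099] yaw -73.74 tilt [-0. -0. -1.] t 0.9
49.5 -30.9 -3.8 0; 49.5 -30.9 -3.8 0; 49.5 -30.9 -3.7 0; 49.5 -30.9 -3.8 0; 49.5 -30.8 -3.7 0
49.5 -30.9 -3.8 0; 49.5 -30.8 -3.7 0; 49.5 -30.9 -3.8 0; 16.2 -35.8 0 -9.6; 22 -32.6 0 -9.6
27.1 -28.4 0 -9.6; 31.4 -23.5 0 -9.6; 34.9 -18 0 -9.6; 37.5 -11.9 0 -9.6; 38.9 -5.5 0 -9.6
39.3 1.1 0 -9.6; 38.5 7.7 0 -9.6; 51.6 4.2 6.7 -0; 51.6 4.2 6.7 -0; 51.6 4.2 6.7 -0
51.5 4.2 6.6 -0; 51.6 4.2 6.7 -0; 51.5 4.2 6.6 -0
```

Request:
step_arm(increments="50 -31 -4 0; 50 -31 -4 0; 50 -31 -4 0; 50 -31 -4 0; 50 -31 -4 0", jaw=-1, force=20)

```text
clock: 1.52
ee_pos: [0.3883, -0.4273, 0.2299]
ee_rot: [3.11, 0.431, 0.001]
contact_force: [0.8, -0.3, 0.4]
finger_gap: 0.456
```

Request:
step_arm(increments="50 -31 -4 0; 50 -31 -4 0; 50 -31 -4 0; 16 -36 0 -10; 22 -33 0 -10")

```text
clock: 2.15
ee_pos: [0.5248, -0.2107, 0.2437]
ee_rot: [2.979, 0.981, 0.006]
contact_force: [0.4, -0.1, -0.8]
finger_gap: 0.006
```

```bash
python3 -c "
from h import *
x,y=cl(.192)
plan([(.55,.05,.22,12.9),(x,y,.18,12.9)])"
```

```text
at [ 0.5248 -0.2107  0.2437] yaw -53.53 tilt [ 0.005 -0.004 -1.   ] t 2.15
25 -27.8 3.3 -9.5; 29.3 -23.3 3.3 -9.5; 32.7 -18.2 3.3 -9.5; 35.3 -12.5 3.2 -9.5; 36.8 -6.5 3.3 -9.5
37.4 -0.3 3.2 -9.5; 37 5.8 3.3 -9.5; 51.6 4.5 6.4 0; 51.6 4.5 6.4 0; 51.6 4.4 6.5 0
51.6 4.5 6.4 0; 51.6 4.4 6.5 0; 51.5 4.5 6.4 0
```

Request:
step_arm(increments="25 -28 3 -9.5; 29 -23 3 -9.5; 33 -18 3 -9.5; 35 -12 3 -9.5; 37 -6 3 -9.5")

```text
clock: 2.78
ee_pos: [0.5427, -0.0182, 0.2292]
ee_rot: [2.298, 2.129, 0.005]
contact_force: [-0.7, 0.2, -0.1]
finger_gap: 0.006
```

Request:
step_arm(increments="37 0 3 -9.5; 37 6 3 -9.5; 51 4 6 0; 51 4 6 0; 51 4 6 0")

```text
clock: 3.4
ee_pos: [0.5199, 0.2133, 0.2049]
ee_rot: [1.899, 2.487, 0.008]
contact_force: [0.4, -0.3, 0.4]
finger_gap: 0.002
```

```bash
python3 -c "
from h import *
x,y=cl(.192)
plan([(x,y,.17,12.9)])
p,d=shot('wrist','w1.png');P=cams.camera_params('wrist');X=cloud(P,d);np.savez('w1.npz',p=p,d=d,X=X)
"
```

```text
at [0.5199 0.2133 0.2049] yaw 15.27 tilt [ 0.013 -0.004 -1.   ] t 3.4
47.6 8.3 11.4 0.8; 47.7 7.7 11.4 0.8; 47.8 7 11.4 0.8
```

View pics/w1.png

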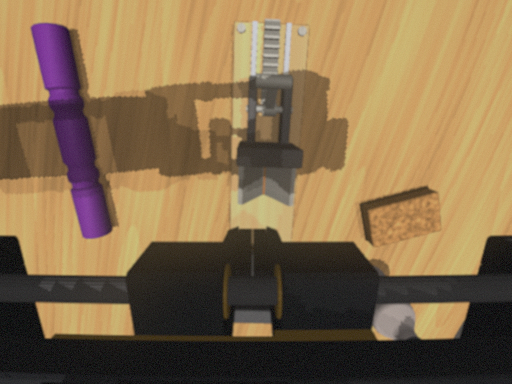

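The wrist view shows jaw plate (270,155), pawl knob (270,82), rack end (270,25); base edges at columns 235/307.

```bash
python3 - <<'E'
from h import *
Z=np.load('w1.npz');X=Z['X']
v,u=np.mgrid[0:384,0:512]
ok=(v<225)&(u>200)&(u<340)
for lo,hi,nm in((.012,.02,'base'),(.066,.073,'rim'),(.089,.1,'plate/knob')):
    m=ok&(X[...,2]>lo)&(X[...,2]<hi)
    k,l,s,c=cv2.connectedComponentsWithStats(m.astype(np.uint8),connectivity=8)
    for i in range(1,k):
        if s[i,4]<25: continue
        q=X[l==i]; r=cv2.minAreaRect((q[:,:2]*1000).astype(np.float32)); a=q[:,:2]-O
        print(nm,s[i,4],np.round(q.mean(0),4),np.round(r[0],1),np.round(r[1]),round(r[2],1),'clamp x',np.round(np.percentile(a@U,[1,99]),4),'y',np.round(np.percentile(a@V,[1,99]),4))
E
```

```text
base 4477 [0.5047 0.2668 0.0162] [524.4 273.1] [ 90. 259.] 13.1 clamp x [-0.0206  0.2329] y [-0.0466  0.0422]
base 2230 [0.5365 0.3538 0.0167] [537.5 334.2] [ 36. 145.] 13.0 clamp x [0.0953 0.2338] y [0.0075 0.0419]
base 76 [0.5033 0.3141 0.0164] [503.5 314.1] [ 6. 20.] 16.3 clamp x [0.1412 0.1607] y [-0.0159 -0.0093]
base 64 [0.5259 0.3196 0.0163] [525.8 319.8] [ 5. 19.] 12.0 clamp x [0.1414 0.1606] y [0.0078 0.0124]
base 611 [0.5235 0.2791 0.0163] [523.5 280.1] [29. 37.] 15.5 clamp x [0.0951 0.1306] y [-0.0155  0.0132]
rim 39 [0.5141 0.3117 0.0696] [513.  311.5] [ 7. 12.] 72.9 clamp x [0.143  0.1516] y [-0.0079  0.002 ]
rim 250 [0.5089 0.2101 0.0688] [509.2 209.7] [ 8. 45.] 11.9 clamp x [0.025  0.0698] y [-0.0346 -0.0269]
rim 252 [0.5656 0.2236 0.0687] [565.8 223.1] [ 8. 45.] 12.8 clamp x [0.0263 0.07  ] y [0.0236 0.0315]
plate/knob 534 [0.5113 0.3263 0.0937] [511.4 326.8] [35. 14.] 14.6 clamp x [0.1543 0.1679] y [-0.0197  0.0144]
plate/knob 1261 [0.5284 0.253  0.094 ] [528.8 252.5] [68. 20.] 13.1 clamp x [0.0752 0.0949] y [-0.0358  0.0313]
```

Request:
step_arm(increments="47 8 11 1; 47 8 11 1; 47 7 11 1; 0 0 0 0")

```text
clock: 3.95
ee_pos: [0.5048, 0.3668, 0.1706]
ee_rot: [1.961, 2.442, 0.014]
contact_force: [0.1, 0.3, 0.2]
finger_gap: 0.001
```

```bash
cat > wl.py <<'E'
from h import *
def look(f):
    P=cams.camera_params('wrist'); p,d=shot('wrist',f); X=cloud(P,d); P2=cams.camera_params('wrist'); print('cam move mm',np.round(np.linalg.norm(P['R'].T@P['t']-P2['R'].T@P2['t'])*1000,2)); return p,d,X,P
def comps(X,ok,bands,mn=25):
  for lo,hi,nm in bands:
    m=ok&(X[...,2]>lo)&(X[...,2]<hi)
    k,l,s,c=cv2.connectedComponentsWithStats(m.astype(np.uint8),connectivity=8)
    for i in range(1,k):
        if s[i,4]<mn: continue
        q=X[l==i]; r=cv2.minAreaRect((q[:,:2]*1000).astype(np.float32)); a=q[:,:2]-O
        print(nm,s[i,4],np.round(np.median(q,0),4),np.round(r[1]),round(r[2],1),'clamp x',np.round(np.percentile(a@U,[1,99]),4),'y',np.round(np.percentile(a@V,[1,99]),4))
E
python3 - <<'E'
from wl import *
p,R,s=pose(); print(p,yaw(R),(p[:2]-O)@U,(p[:2]-O)@V)
p,d,X,P=look('w2.png'); v,u=np.mgrid[0:384,0:512]
comps(X,(v<225)&(u>150)&(u<380),((.012,.02,'base'),(.089,.1,'knob/plate')))
x,y=cl(.192)
plan([(x,y,.13,12.9),(x,y,.088,12.9)])
E
```

```text
[0.5047748  0.36680162 0.1705683 ] 12.479267634634212 0.20157171141588184 7.766956197315226e-05
cam move mm 1.43
base 1748 [0.5336 0.3604 0.0171] [35. 89.] 12.8 clamp x [0.1403 0.2273] y [0.0093 0.0438]
base 1751 [0.4799 0.3486 0.0171] [36. 88.] 12.6 clamp x [0.141  0.2275] y [-0.0453 -0.0106]
at [0.5053 0.3655 0.1711] yaw 12.43 tilt [ 0.013  0.001 -1.   ] t 4.0
-8 -0.8 41.1 -0.5; 0.1 -0.5 42 0
```

View pics/w2.png

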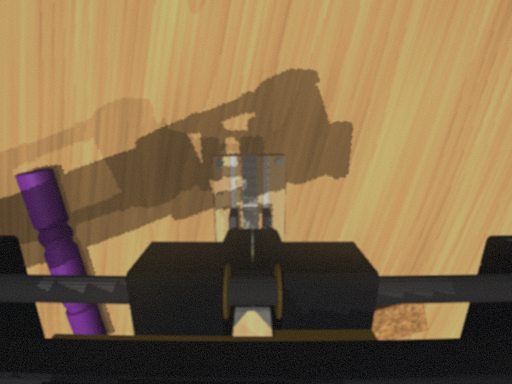

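Request:
step_arm(increments="-8 -1 41 -0.5; 0 0 41 0; 0 0 0 0")

```text
clock: 4.38
ee_pos: [0.5097, 0.3548, 0.0904]
ee_rot: [1.95, 2.447, 0.019]
contact_force: [-0.1, 0.3, -0.2]
finger_gap: 0.006
```

```bash
python3 -c "
from h import *
p,R,s=pose(); print((p[:2]-O)@U,(p[:2]-O)@V)
plan([(*cl(.131),.087,12.9)],step=15)"
```

```text
0.18880849051135568 0.002202836099129881
at [0.5097 0.3548 0.0904] yaw 12.88 tilt [ 0.017  0.001 -1.   ] t 4.38
-14.5 -0.6 0.9 -0; -14.4 -0.5 0.9 -0; -14.5 -0.6 0.9 -0; -14.4 -0.5 0.8 -0
```

Request:
step_arm(increments="-14 -0.5 1 0; -14 -0.5 1 0; -14 -0.5 1 0; -14 -0.5 0 0; -6 0 0 0")

```text
clock: 5.0
ee_pos: [0.5269, 0.2896, 0.0947]
ee_rot: [1.95, 2.441, 0.033]
contact_force: [-0.9, 0.2, 0.1]
finger_gap: 0.007
```

```bash
python3 -c "
from h import *
p,R,s=pose(); print((p[:2]-O)@U,(p[:2]-O)@V,s['contact_force'])
shot('scene','s2.png'); p,d=cams.read_camera('scene'); cv2.imwrite('pics/s2c.png',cv2.resize(p[180:300,280:450][...,::-1],None,fx=4.5,fy=4.5,interpolation=cv2.INTER_CUBIC))
"
```

```text
0.1214178751550748 0.004444360874479138 [-0.86604137  0.21296113  0.09109348]
```

View pics/s2c.png

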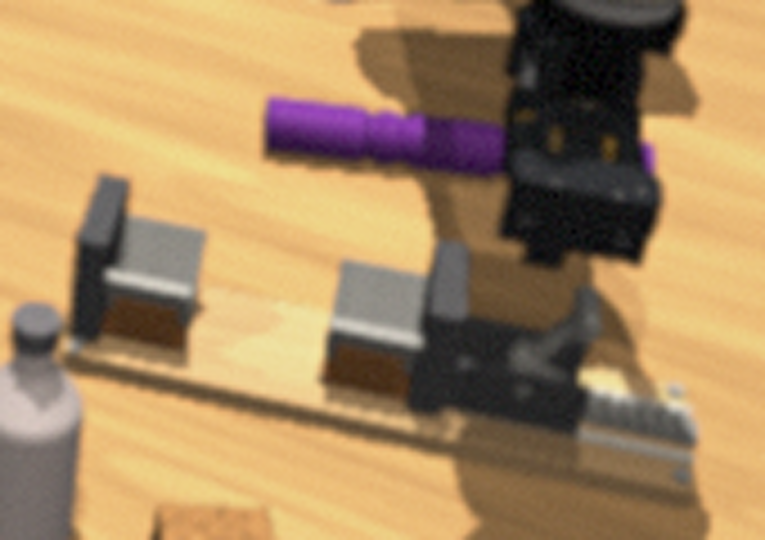

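```bash
cat >> h.py <<'E'
def proj(P,X):
    c=np.asarray(P['R'])@np.asarray(X)+P['t']; s=c[:2]/c[2]; s=s*(1+P['k1']*(s@s)); return np.array([P['cx']+P['fx']*s[0],P['cy']+P['fy']*s[1]])
E
python3 -c "
from h import *
from wl import *
p,R,s=pose(); print(p,(p[:2]-O)@U,R[:,2],s['clock'])
P=cams.camera_params('scene')
tip=p+R[:,2]*.011
for q in (tip,[*cl(.158),.086],[*cl(.100),.086]): print((proj(P,q)-[280,180])*4.5)
q,d=shot('scene','s3.png');X=cloud(P,d)
v,u=np.mgrid[0:384,0:512]
comps(X,(X[...,1]<.36)&(X[...,1]>.2)&(X[...,0]>.45)&(X[...,0]<.6),((.078,.1,'pk'),),8)
"
```

```text
[0.52679032 0.28996116 0.09444625] 0.1217556445954907 [ 0.02649033  0.00532895 -0.99963487] 5.1
[524.20523391 312.53405228]
[592.62539567 317.64281127]
[485.43057271 295.70811498]
pk 186 [0.5418 0.248  0.0929] [73. 20.] 12.9 clamp x [0.0684 0.0883] y [-0.0341  0.0353]
pk 74 [0.5222 0.3192 0.0916] [37. 14.] 17.4 clamp x [0.1453 0.1591] y [-0.018   0.0179]
```

```bash
python3 -c "
from h import *
q=cv2.imread('pics/s3.png'); cv2.imwrite('pics/s3c.png',cv2.resize(q[130:290,300:480],None,fx=4.2,fy=3.7,interpolation=cv2.INTER_CUBIC))
Z,d=cams.read_camera('scene');P=cams.camera_params('scene');X=cloud(P,d)
for r in range(200,250,4): print(r,np.round(X[r,398],3),np.round(X[r,402],3))
"
```

```text
200 [0.503 0.261 0.21 ] [0.541 0.274 0.236]
204 [0.521 0.266 0.21 ] [0.55  0.277 0.231]
208 [0.54  0.27  0.211] [0.565 0.281 0.23 ]
212 [0.557 0.274 0.211] [0.582 0.285 0.231]
216 [0.607 0.281 0.233] [0.597 0.288 0.23 ]
220 [0.618 0.284 0.231] [0.616 0.292 0.233]
224 [0.62  0.287 0.222] [0.618 0.294 0.224]
228 [0.61  0.288 0.205] [0.612 0.296 0.21 ]
232 [0.611 0.29  0.196] [0.608 0.298 0.198]
236 [0.542 0.286 0.135] [0.541 0.295 0.139]
240 [ 0.373  0.275 -0.001] [ 0.364  0.285 -0.002]
244 [0.394 0.279 0.001] [ 0.384  0.289 -0.002]
248 [ 0.41   0.283 -0.   ] [0.405 0.293 0.   ]
```

View pics/s3c.png

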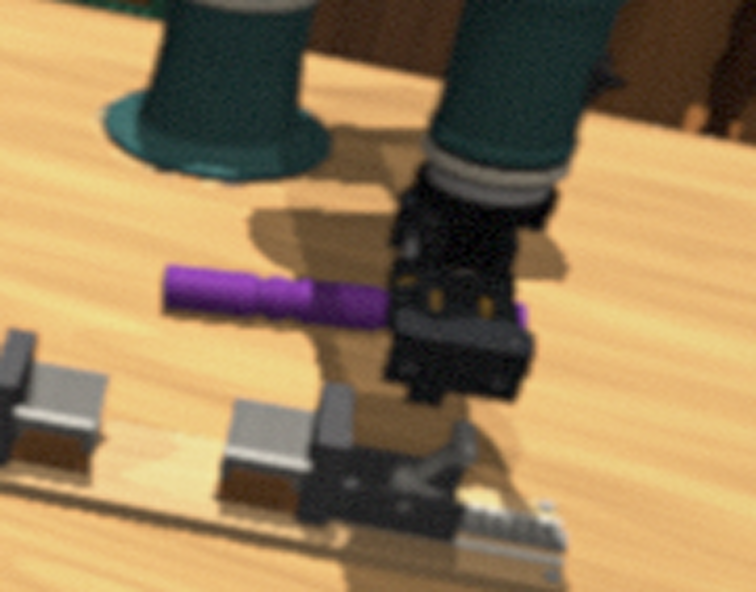

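```bash
python3 -c "
from wl import *
p,R,s=pose(); print(p,s['q'],s['clock'],s['contact_force'],s['finger_gap'])
p,d,X,P=look('w4.png'); v,u=np.mgrid[0:384,0:512]
print(P['R'].T@-P['t'])
comps(X,(v<235)&(u>150)&(u<380),((.005,.025,'base'),(.08,.1,'knob/plate')))
for r,c in((100,50),(200,150),(60,400),(200,253),(270,180),(235,252),(225,252),(290,250)): print(r,c,np.round(X[r,c],3),d[r,c])
"
```

```text
[0.52644119 0.29081382 0.09415503] [ 0.46750301  0.20676844  1.89886173 -0.00811533  1.01029145  0.24814336] 5.2 [-0.62177976 -0.20679965 -0.32466124] -0.0020595004488161463
cam move mm 0.28
[0.50605083 0.35937991 0.26970732]
base 9319 [0.5025 0.3483 0.0171] [ 90. 151.] 13.0 clamp x [0.0865 0.2283] y [-0.0453  0.043 ]
base 27 [0.5322 0.2957 0.017 ] [6. 3.] 13.9 clamp x [0.1247 0.1279] y [0.0082 0.014 ]
base 725 [0.5267 0.2683 0.0169] [30. 27.] 12.9 clamp x [0.0887 0.1147] y [-0.016   0.0141]
knob/plate 1103 [0.5141 0.3215 0.0947] [36. 17.] 12.3 clamp x [0.1448 0.1609] y [-0.0184  0.0166]
100 50 [ 0.325  0.336 -0.001] 0.25081033
200 150 [0.43  0.259 0.001] 0.27809215
60 400 [0.634 0.441 0.002] 0.24660608
200 253 [0.527 0.297 0.054] 0.22566819
270 180 [0.498 0.32  0.209] 0.0674805
235 252 [0.523 0.301 0.134] 0.14740697
225 252 [0.535 0.26  0.017] 0.27167007
290 250 [0.517 0.315 0.205] 0.074828856
```

View pics/w4.png

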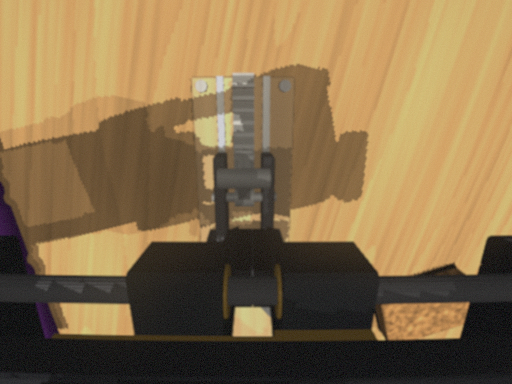

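```bash
python3 -c "
from h import *
p,R,s=pose();P=cams.camera_params('wrist'); print(R.T@P['R'].T, R.T@(-P['R'].T@P['t']-p))
for z in(-.1,-.06,-.04,-.02,0,.011): print(z,proj(P,p+R[:,2]*z))
_,d=cams.read_camera('wrist');X=cloud(P,d)
for r in range(226,300,6): print(r,[np.round((X[r,c]-p)@R,3) for c in(180,240,252,262,330)])
"
```

```text
[[-1.23320306e-03 -9.61710836e-01 -2.74063402e-01]
 [ 9.99998995e-01 -1.37776755e-03  3.35003363e-04]
 [-6.99772024e-04 -2.74062713e-01  9.61711568e-01]] [ 7.12991293e-02  1.09419246e-05 -1.75647279e-01]
-0.1 [252.13681074 335.91489501]
-0.06 [252.05772268 272.18487331]
-0.04 [252.03320357 252.35927091]
-0.02 [252.014229   236.99530772]
0 [251.99911866 224.74688634]
0.011 [251.99205209 219.01466511]
226 [array([-0.039, -0.076,  0.092]), array([-0.032, -0.012,  0.077]), array([-0.033, -0.   ,  0.079]), array([-0.02 ,  0.009,  0.047]), array([-0.041,  0.083,  0.096])]
232 [array([-0.045, -0.076,  0.091]), array([ 0.01 , -0.007, -0.036]), array([ 0.01 , -0.   , -0.035]), array([ 0.01 ,  0.006, -0.036]), array([-0.047,  0.084,  0.096])]
238 [array([-0.052, -0.077,  0.092]), array([ 0.01 , -0.006, -0.044]), array([ 0.01 , -0.   , -0.044]), array([ 0.01 ,  0.005, -0.043]), array([-0.054,  0.084,  0.095])]
244 [array([ 0.035, -0.022, -0.101]), array([ 0.01 , -0.006, -0.05 ]), array([ 0.01 , -0.   , -0.049]), array([ 0.01 ,  0.005, -0.05 ]), array([ 0.035,  0.023, -0.101])]
250 [array([ 0.03
[... 812 characters left out ...]
4,  0.019, -0.116])]
280 [array([ 0.034, -0.017, -0.118]), array([ 0.027, -0.003, -0.108]), array([ 0.028, -0.   , -0.109]), array([ 0.028,  0.003, -0.109]), array([ 0.033,  0.019, -0.117])]
286 [array([ 0.032, -0.017, -0.118]), array([ 0.026, -0.003, -0.11 ]), array([ 0.027, -0.   , -0.11 ]), array([ 0.027,  0.003, -0.11 ]), array([ 0.032,  0.019, -0.118])]
292 [array([ 0.03 , -0.018, -0.118]), array([ 0.024, -0.003, -0.11 ]), array([ 0.025, -0.   , -0.11 ]), array([ 0.025,  0.003, -0.111]), array([ 0.03 ,  0.019, -0.118])]
298 [array([ 0.029, -0.018, -0.118]), array([ 0.023, -0.003, -0.11 ]), array([ 0.024, -0.   , -0.112]), array([ 0.024,  0.003, -0.111]), array([ 0.028,  0.02 , -0.117])]
```

```bash
python3 -c "
from h import *
q=cv2.imread('pics/scene0.png'); cv2.imwrite('pics/s0c.png',cv2.resize(q[0:100,150:230],None,fx=7,fy=5.5,interpolation=cv2.INTER_CUBIC))
X=np.load('scene0.npz')['X']
R=Ro.from_rotvec([-3.1078,-.444,0]).as_matrix(); p=np.array([.1888,-.6473,.2086])
for r in range(56,96,3): print(r,[np.round((X[r,c]-p)@R,3) for c in(170,175,181,188,195,203,208)])
"
```

```text
56 [array([-2.302,  1.254,  0.394]), array([-2.348,  1.219,  0.402]), array([ 0.034,  0.007, -0.177]), array([ 0.032, -0.021, -0.178]), array([ 0.012, -0.041, -0.175]), array([-0.797,  0.261,  0.015]), array([-0.801,  0.23 ,  0.014])]
59 [array([-2.297,  1.254,  0.424]), array([-2.344,  1.221,  0.432]), array([ 0.02 ,  0.014, -0.162]), array([ 0.017, -0.014, -0.163]), array([ 0.017, -0.043, -0.165]), array([-0.802,  0.264,  0.034]), array([-0.793,  0.228,  0.03 ])]
62 [array([-0.033,  0.09 , -0.134]), array([-2.337,  1.22 ,  0.462]), array([ 0.019,  0.016, -0.15 ]), array([ 0.023, -0.015, -0.153]), array([ 0.014, -0.041, -0.153]), array([-0.798,  0.264,  0.051]), array([-0.788,  0.227,  0.047])]
65 [array([ 0.016,  0.066, -0.135]), array([-0.019,  0.061, -0.127]), array([ 0.019,  0.017, -0.139]), array([ 0.022, -0.014, -0.142]), array([ 0.025, -0.044, -0.144]), array([-0.023, -0.057, -0.134]), array([-0.024, -0.078, -0.135])]
68 [array([ 0.028,  0.061, -0.127]), array([ 0.022,  0.042, -0.126]), array([ 0.029,  0.014, -0.13 ]), array([ 0.028, -0.016, -0.132]), array([ 0.019, -0.041, -
[... 1291 characters left out ...]
, nan, nan]), array([-2.265,  0.98 ,  0.679]), array([ 0.005, -0.063, -0.059]), array([-0.796,  0.239,  0.196])]
89 [array([nan, nan, nan]), array([nan, nan, nan]), array([nan, nan, nan]), array([nan, nan, nan]), array([-2.263,  0.981,  0.71 ]), array([ 0.003, -0.062, -0.046]), array([-0.799,  0.241,  0.216])]
92 [array([nan, nan, nan]), array([nan, nan, nan]), array([nan, nan, nan]), array([nan, nan, nan]), array([-2.25 ,  0.978,  0.738]), array([-0.795,  0.274,  0.237]), array([-0.793,  0.24 ,  0.233])]
95 [array([nan, nan, nan]), array([nan, nan, nan]), array([nan, nan, nan]), array([nan, nan, nan]), array([nan, nan, nan]), array([-0.792,  0.275,  0.255]), array([-0.799,  0.244,  0.255])]
```

View pics/s0c.png

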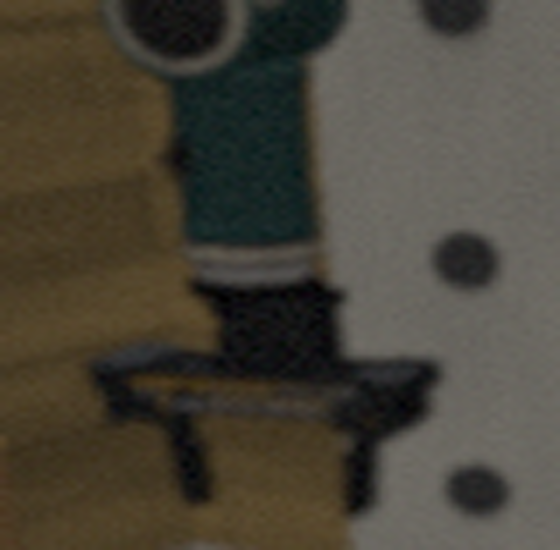

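```bash
python3 -c "
from h import *
p,R,s=pose();P=cams.camera_params('wrist')
q,d=cams.read_camera('wrist')
print(d[222:240,236],d[222:240,266]); print(q[222:240,236].sum(1))
for z in(-.044,-.04,-.036,-.032,-.028): print(z,proj(P,p+R@[.01,-.006,z]))
print(yaw(R),(p[:2]-O)@U,p)
plan([(*cl(.121),.15,12.9),(*cl(.192),.15,12.9)])
"
```

```text
[0.26981497 0.27002424 0.27066466 0.27103812 0.15660243 0.15433566
 0.15373443 0.15287909 0.15077072 0.14959717 0.14639123 0.1464615
 0.14546314 0.14457776 0.14321996 0.14277409 0.14108333 0.13926066] [0.23168698 0.23223037 0.23327613 0.23325706 0.23374437 0.23361824
 0.23334222 0.23446076 0.15508121 0.15261836 0.15177375 0.1502979
 0.14882697 0.14752863 0.14621265 0.14458814 0.14355177 0.14301822]
[335 334 320 294 232 167 119 115  90 103  97 113  86 110 101 115  90 119]
-0.044 [240.51341871 238.76357851]
-0.04 [240.80851574 235.5845742 ]
-0.036 [241.08875551 232.56634104]
-0.032 [241.35522557 229.69705699]
-0.028 [241.60891056 226.9660245 ]
12.85257806292407 0.12302262978683687 [0.52619593 0.29112482 0.0939591 ]
at [0.5262 0.2912 0.0939] yaw 12.86 tilt [ 0.026  0.005 -1.   ] t 5.35
-2.1 -2.6 -56.2 -0; 35.5 0 0 -0; 35.5 0 0 -0
```

```bash
sed -i "s#p,R,s=pose(); p=p.copy(); print('at'#p,R,s=pose(); p=p-OFF*R[:,2]; print('F',np.round(s['contact_force'],1),'gap',round(s['finger_gap'],3),'clamp',np.round([(p[:2]-O)@U,(p[:2]-O)@V],4),'real at'#; s#^def yaw#OFF=0.041\ndef yaw#" h.py
python3 -c "
from h import *
plan([(*cl(.192),.137,12.9),(*cl(.19),.087,12.9)])
"
```

```text
F [-0.6 -0.9 -0.4] gap 0.005 clamp [0.1231 0.003 ] real at [0.5251 0.291  0.1349] yaw 12.86 tilt [ 0.026  0.005 -1.   ] t 5.35
34.4 -1.5 -1.1 -0; 34.5 -1.5 -1.1 -0; -2 -1.3 49.9 -0
```

Request:
step_arm(increments="35 -1.5 -1 0; 35 -1.5 -1 0; 0 0 0 0; 0 -1 49 0; 0 0 0 0")

```text
clock: 5.98
ee_pos: [0.5073, 0.3611, 0.0459]
ee_rot: [1.944, 2.445, 0.031]
contact_force: [-0.4, -0.1, 0.1]
finger_gap: 0.007
```

```bash
python3 -c "
from h import *
plan([(*cl(.131),.086,12.9)],15)
p,d=cams.read_camera('scene'); cv2.imwrite('pics/s5c.png',cv2.resize(p[180:300,280:450][...,::-1],None,fx=4.5,fy=4.5,interpolation=cv2.INTER_CUBIC))
"
```

```text
F [-0.4 -0.1  0.1] gap 0.007 clamp [0.1955 0.0002] real at [0.5063 0.3609 0.0869] yaw 13.03 tilt [ 0.026  0.004 -1.   ] t 5.97
-12.9 -0.1 0.2 0; -12.9 -0.1 0.2 0; -12.9 -0.1 0.2 0; -12.9 0 0.2 0; -12.9 -0.1 0.2 0
```

View pics/s5c.png

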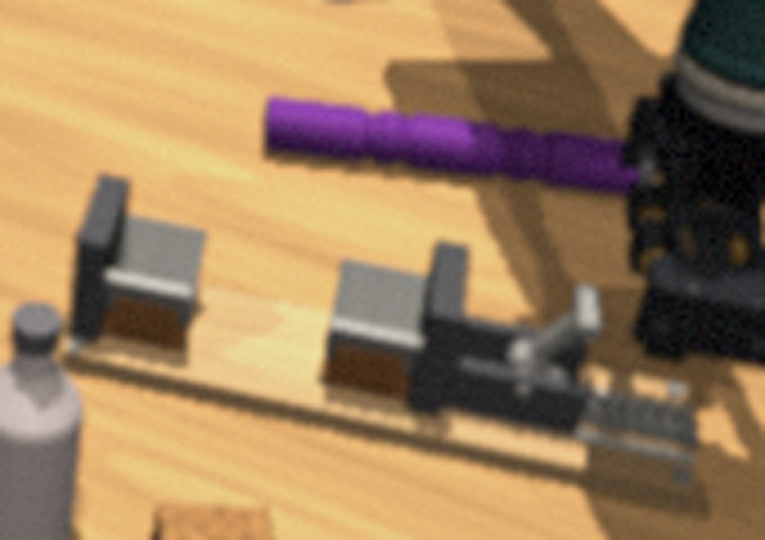

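Request:
step_arm(increments="-13 0 0 0; -13 0 0 0; -13 0 0 0; -13 0 0 0; -13 0 0 0")

```text
clock: 6.65
ee_pos: [0.5301, 0.2963, 0.0559]
ee_rot: [1.942, 2.439, 0.054]
contact_force: [0.8, -0.1, -0.6]
finger_gap: 0.003
```

```bash
python3 -c "
from h import *
plan([(*cl(.125),.086,12.9)],15)
p,d=cams.read_camera('scene'); cv2.imwrite('pics/s6c.png',cv2.resize(p[180:300,280:450][...,::-1],None,fx=4.5,fy=4.5,interpolation=cv2.INTER_CUBIC))
"
```

```text
F [ 0.8 -0.1 -0.6] gap 0.003 clamp [0.1271 0.0073] real at [0.5284 0.2958 0.0969] yaw 12.95 tilt [ 0.04   0.013 -0.999] t 6.65
-2.1 -7.7 10.5 0.1
```

View pics/s6c.png

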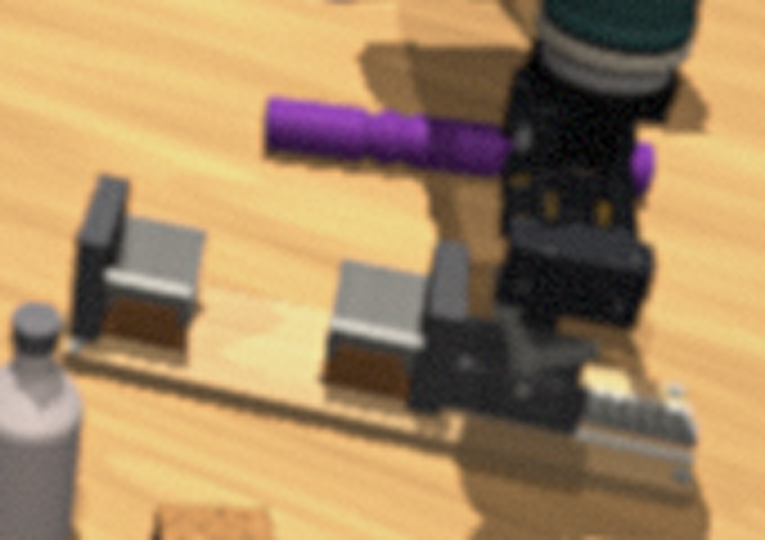

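Request:
step_arm(increments="-4 -4 0 0; 0 0 -25 0; 20 0 -25 0; 20 0 0 0; 0 0 0 0")

```text
clock: 7.32
ee_pos: [0.5138, 0.3274, 0.104]
ee_rot: [1.944, 2.439, 0.046]
contact_force: [-0.2, -0.6, -1.4]
finger_gap: 0.005
```

```bash
python3 -c "
from wl import *
plan([(*cl(.125),.086,12.9)],15)
p,d,X,P=look('w7.png'); v,u=np.mgrid[0:384,0:512]
comps(X,(v<235)&(u>150)&(u<380),((.012,.02,'base'),(.078,.11,'knob/plate')))
"
```

```text
F [-0.2 -0.6 -1.4] gap 0.005 clamp [ 0.1611 -0.0015] real at [0.5123 0.3271 0.1449] yaw 12.87 tilt [ 0.036  0.009 -0.999] t 7.33
-7.2 -0.1 11.8 -0; -7.3 -0.1 11.8 -0; -7.2 -0.2 11.8 -0; -7.3 -0.1 11.8 -0; -7.2 -0.2 11.7 -0
cam move mm 0.54
base 3421 [0.4812 0.3425 0.017 ] [ 40. 112.] 13.2 clamp x [0.1185 0.2272] y [-0.0455 -0.0102]
base 3234 [0.5345 0.3549 0.0171] [ 38. 113.] 12.8 clamp x [0.1174 0.2271] y [0.009  0.0434]
```

View pics/w7.png

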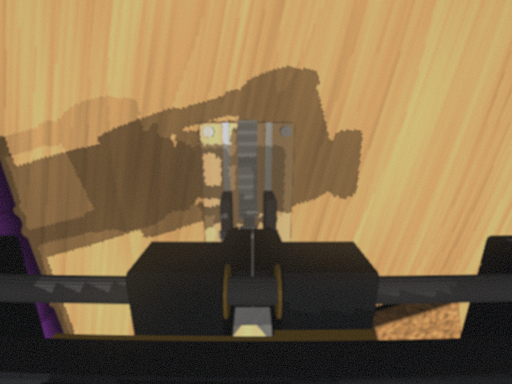

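```bash
python3 -c "
from wl import *
p,d=cams.read_camera('scene'); cv2.imwrite('pics/s8c.png',cv2.resize(p[180:300,280:450][...,::-1],None,fx=4.5,fy=4.5,interpolation=cv2.INTER_CUBIC))
X=cloud(cams.camera_params('scene'),d)
comps(X,(X[...,1]<.36)&(X[...,1]>.2)&(X[...,0]>.45)&(X[...,0]<.6),((.076,.1,'pk'),),8)
plan([(*cl(.125),.15,12.9),(*cl(.04),.155,12.9)])
"
```

```text
pk 194 [0.5423 0.2479 0.0928] [74. 20.] 13.1 clamp x [0.0683 0.0884] y [-0.0355  0.0353]
pk 70 [0.5315 0.2687 0.0906] [37. 16.] 11.4 clamp x [0.0934 0.109 ] y [-0.018   0.0181]
F [-0.8  0.5  0.6] gap 0.007 clamp [ 0.1601 -0.0015] real at [0.5125 0.326  0.1447] yaw 12.83 tilt [ 0.035  0.008 -0.999] t 7.42
-35.1 1.7 -5.3 -0.1; -42.5 0.1 -2.5 0; -42.5 0.1 -2.5 0
```

View pics/s8c.png

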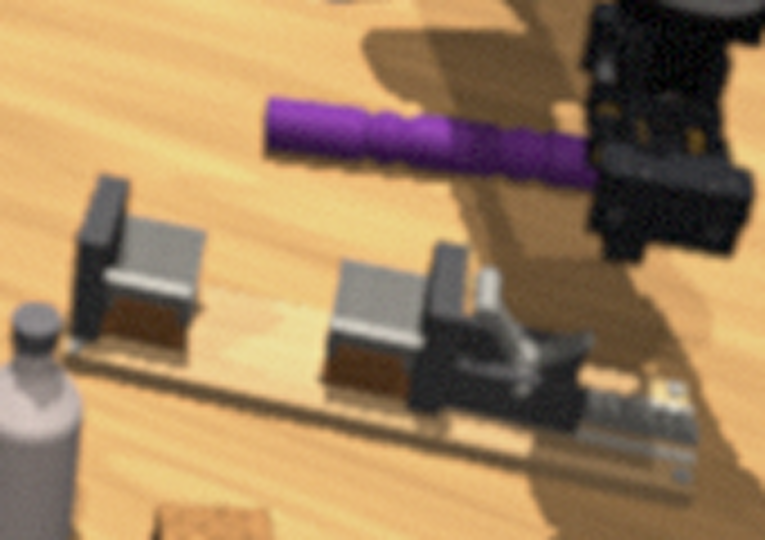

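Request:
step_arm(increments="-40 2 -2 0; -40 0 0 0; -40 0 0 0; 0 0 0 0")

```text
clock: 7.92
ee_pos: [0.5405, 0.2048, 0.1007]
ee_rot: [1.944, 2.442, 0.033]
contact_force: [0.2, -0.1, -0.4]
finger_gap: 0.006
```

```bash
python3 -c "
from wl import *
plan([(*cl(.040),.12,12.9),(*cl(.04),.091,12.9)])
"
```

```text
F [ 0.2 -0.1 -0.4] gap 0.006 clamp [ 0.0357 -0.0024] real at [0.5393 0.2046 0.1417] yaw 12.95 tilt [ 0.029  0.005 -1.   ] t 7.92
4.3 1.8 21.7 0.1; 0.1 -0.8 29 -0
```

Request:
step_arm(increments="3 2 22 0; 0 0 28 0; 0 0 0 0")

```text
clock: 8.3
ee_pos: [0.5421, 0.2087, 0.048]
ee_rot: [1.948, 2.442, 0.031]
contact_force: [0.1, -0.3, -0.1]
finger_gap: 0.004
```

```bash
python3 -c "
from wl import *
plan([(*cl(.103),.09,12.9)],12)
p,d=cams.read_camera('scene'); cv2.imwrite('pics/s9c.png',cv2.resize(p[180:300,280:450][...,::-1],None,fx=4.5,fy=4.5,interpolation=cv2.INTER_CUBIC))
"
```

```text
F [ 0.1 -0.3 -0.1] gap 0.004 clamp [0.0391 0.0001] real at [0.5411 0.2085 0.089 ] yaw 12.84 tilt [ 0.026  0.005 -1.   ] t 8.3
10.6 0 -0.2 -0; 10.7 0 -0.2 -0; 10.6 0 -0.2 -0; 10.7 0 -0.2 -0; 10.6 -0.1 -0.1 -0
10.7 0 -0.2 -0
```

View pics/s9c.png

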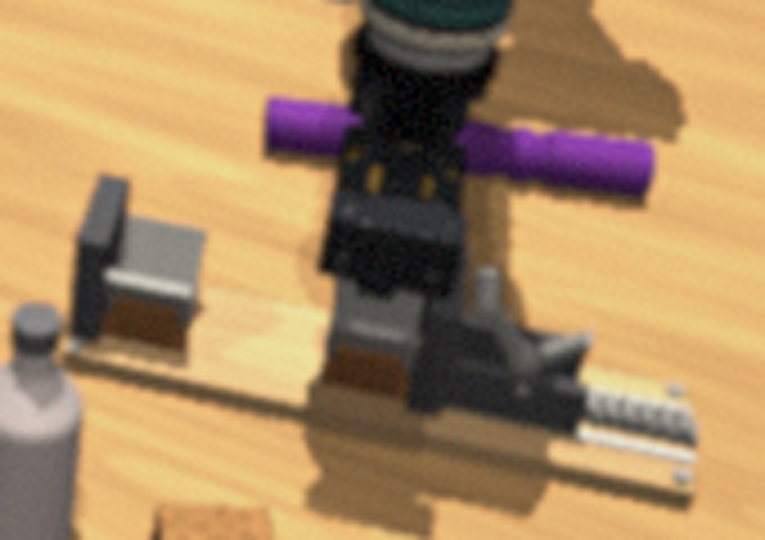

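Request:
step_arm(increments="10 0 0 0; 11 0 0 0; 11 0 0 0; 11 0 0 0; 0 0 0 0")

```text
clock: 8.98
ee_pos: [0.5351, 0.2511, 0.0517]
ee_rot: [1.937, 2.439, 0.031]
contact_force: [-0.4, -0.8, 0.0]
finger_gap: 0.003
```

```bash
python3 -c "
from wl import *
plan([(*cl(.105),.09,12.9)],12)
"
```

```text
F [-0.4 -0.8  0. ] gap 0.003 clamp [0.0824 0.0025] real at [0.5337 0.2511 0.0927] yaw 13.1 tilt [ 0.034 -0.001 -0.999] t 8.97
11.3 -1.2 1.2 0.1; 11.4 -1.3 1.2 0.1
```

Request:
step_arm(increments="9 -1 1 0; 9 -1 1 0; 5 0 0 0")

```text
clock: 9.35
ee_pos: [0.5309, 0.2701, 0.0519]
ee_rot: [1.928, 2.434, 0.029]
contact_force: [5.4, -16.4, -3.0]
finger_gap: 0.001
```

```bash
python3 -c "
from wl import *
plan([(*cl(.105),.09,12.9)],12)
p,d=cams.read_camera('scene')
X=cloud(cams.camera_params('scene'),d)
comps(X,(X[...,1]<.38)&(X[...,1]>.2)&(X[...,0]>.45)&(X[...,0]<.6),((.076,.1,'pk'),),8)
"
```

```text
F [  5.4 -16.4  -3. ] gap 0.001 clamp [0.1022 0.0025] real at [0.5293 0.2704 0.0929] yaw 13.27 tilt [ 0.04  -0.008 -0.999] t 9.35
2.9 -2.6 2.7 0.4
pk 119 [0.5505 0.2917 0.0897] [23. 42.] 3.7 clamp x [0.093  0.1312] y [0.0119 0.0374]
pk 26 [0.5341 0.3135 0.0869] [12. 25.] 51.8 clamp x [0.1366 0.1533] y [-0.0015  0.0183]
```

Request:
step_arm(increments="4 0 0 0; 3 0 0 0")

```text
clock: 9.65
ee_pos: [0.5311, 0.2695, 0.0521]
ee_rot: [1.917, 2.43, 0.015]
contact_force: [3.1, -11.1, -0.5]
finger_gap: 0.003
```

Request:
step_arm(increments="-15 0 0 0; -15 0 -30 0; 0 0 -40 0")

```text
clock: 10.02
ee_pos: [0.533, 0.2404, 0.1221]
ee_rot: [1.92, 2.433, 0.009]
contact_force: [0.2, 0.0, -0.2]
finger_gap: 0.005
```

```bash
python3 -c "
from wl import *
p,d=shot('scene','s10.png')
X=cloud(cams.camera_params('scene'),d)
comps(X,(X[...,1]<.38)&(X[...,1]>.2)&(X[...,0]>.45)&(X[...,0]<.6),((.076,.1,'pk'),),8)
cv2.imwrite('pics/s10c.png',cv2.resize(p[180:300,280:450][...,::-1],None,fx=4.5,fy=4.5,interpolation=cv2.INTER_CUBIC))
plan([(.54,.05,.2,12.9),(.55,-.1,.2,8),(.53,-.19,.2,8)])
"
```

```text
pk 200 [0.5351 0.2903 0.0927] [74. 20.] 13.7 clamp x [0.111  0.1312] y [-0.0335  0.0359]
pk 71 [0.5242 0.3105 0.0898] [37. 17.] 13.2 clamp x [0.1364 0.1533] y [-0.0172  0.019 ]
F [1.6 0.3 3.2] gap 0.008 clamp [0.0744 0.0017] real at [0.5347 0.2432 0.1699] yaw 13.47 tilt [ 0.046 -0.017 -0.999] t 10.07
-47.5 -9.7 -6.6 0.1; -47.5 -9.6 -6.6 0.1; -47.5 -9.5 -6.6 0.1; -47.5 -9.4 -6.7 0.1; -49.5 -8 1 1.7
-49.7 -6.6 1 1.7; -49.8 -5.1 1.1 1.7; -43.2 -16.1 0.3 -0; -43.2 -16.2 0.3 -0
```

View pics/s10c.png

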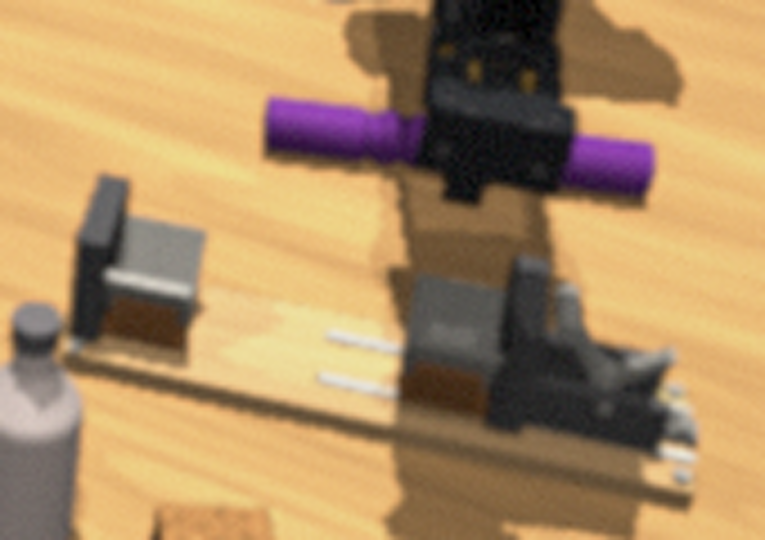

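Request:
step_arm(increments="-48 -10 -6 0; -48 -10 -6 0; -48 -10 -6 0; -48 -9 -7 0; -50 -8 1 1", jaw=0.3)

```text
clock: 10.7
ee_pos: [0.5513, -0.004, 0.1657]
ee_rot: [1.925, 2.413, 0.049]
contact_force: [0.3, -0.0, 0.4]
finger_gap: 0.548
```

```bash
python3 -c "
from wl import *
plan([(.55,-.1,.22,8),(.515,-.285,.22,8)])
"
```

```text
F [ 0.3 -0.   0.4] gap 0.548 clamp [-0.1693 -0.0397] real at [ 0.5488 -0.0036  0.2066] yaw 12.88 tilt [ 0.062 -0.009 -0.998] t 10.7
-47.3 -9.7 -6.2 2.4; -47.6 -7.8 -6.2 2.4; -44.6 -15.1 -0.1 0; -44.6 -15.1 -0.1 0; -44.5 -15.1 -0.2 0
-44.6 -15.2 -0.1 0
```

Request:
step_arm(increments="-47 -10 -6 2; -47 -8 -6 2; -45 -15 0 0; -45 -15 0 0; -45 -15 0 0")

```text
clock: 11.32
ee_pos: [0.5306, -0.2474, 0.1839]
ee_rot: [2.005, 2.335, 0.066]
contact_force: [-0.5, 0.1, 0.3]
finger_gap: 0.654
```

Request:
step_arm(increments="-44 -15 0 0; 0 0 0 0; 0 0 0 0")

```text
clock: 11.7
ee_pos: [0.5227, -0.2973, 0.1859]
ee_rot: [2.007, 2.327, 0.07]
contact_force: [-0.7, -0.3, 0.4]
finger_gap: 0.649
```

```bash
python3 -c "
from wl import *
plan([(.515,-.285,.22,8)])
p,d,X,P=look('w11.png'); np.savez('w11.npz',X=X,p=p)
print(ctrl.get_state()['q'])
for r in cams.regions_of('wrist','spindle_center'): m=r['pixels']; print(r['score'],r['location'],m.sum())
"
```

```text
F [-0.7 -0.3  0.4] gap 0.649 clamp [-0.4486 -0.1339] real at [ 0.5194 -0.2969  0.2268] yaw 8.48 tilt [ 0.081 -0.01  -0.997] t 11.7
12.6 -3.1 6.3 0.5
cam move mm 0.21
[-0.58051392  0.09078965  1.853421    0.04006455  1.1243534  -0.74450483]
0.93 [114.6, 25.4] 2818
0.61 [137.6, 235.1] 1107
```

View pics/w11.png

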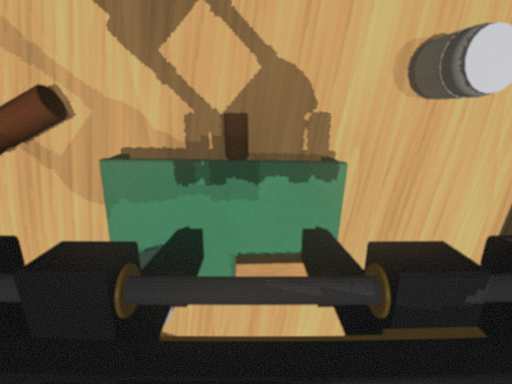

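Request:
step_arm(increments="0 0 0 0; 0 0 0 0; 0 0 0 0")

```text
clock: 12.18
ee_pos: [0.5237, -0.2937, 0.186]
ee_rot: [2.001, 2.333, 0.071]
contact_force: [0.0, -0.2, 0.0]
finger_gap: 0.649
```

```bash
python3 -c "
from wl import *
plan([(.515,-.285,.22,8)])
print(ctrl.get_state()['q'])
X=np.load('w11.npz')['X']; v,u=np.mgrid[0:384,0:512]
m=(X[...,2]>.006)&(X[...,2]<.036)&(v>100)&(v<165)&(u>200)&(u<270)
q=X[m]; print(len(q),q.min(0),q.max(0)); r=cv2.minAreaRect((q[:,:2]*1000).astype(np.float32)); print(r)
t=q[q[:,2]>.024]; c=np.median(t,0); w,V_=np.linalg.eigh(np.cov(t[:,:2].T)); print('ridge',c,V_[:,1])
for y0 in np.arange(-.275,-.2,.008):
    k=q[(q[:,1]>y0)&(q[:,1]<y0+.008)]
    if len(k)>5: print(round(y0,3),len(k),np.round(np.percentile(k[:,0],[2,98]),4),round(k[:,2].max(),4), 'mid', np.round(np.percentile(k[:,0],[2,98]).mean(),4))
m=(X[...,2]>.048)&(X[...,2]<.062)&(v<225)&(v>140)
q=X[m]; r=cv2.minAreaRect((q[:,:2]*1000).astype(np.float32)); print(np.round(cv2.boxPoints(r)))
"
```

```text
F [ 0.  -0.2  0. ] gap 0.649 clamp [-0.4454 -0.1321] real at [ 0.5204 -0.2933  0.2269] yaw 8.8 tilt [ 0.081 -0.009 -0.997] t 12.18
9.2 -4.6 6.3 0.8
[-0.57518137  0.0892952   1.85502448  0.04070668  1.12457341 -0.74419987]
1108 [ 0.49235054 -0.28203589  0.00627666] [ 0.52758626 -0.22462687  0.03290618]
((509.91729736328125, -253.6457977294922), (29.12299919128418, 54.98813247680664), 7.836226463317871)
ridge [ 0.50987914 -0.25230129  0.02926906] [-0.1659243   0.98613849]
-0.275 162 [0.4985 0.5269] 0.0327 mid 0.5127
-0.267 160 [0.4977 0.5258] 0.0317 mid 0.5117
-0.259 166 [0.4966 0.5247] 0.0326 mid 0.5106
-0.251 172 [0.4944 0.5234] 0.0329 mid 0.5089
-0.243 174 [0.4935 0.5225] 0.0322 mid 0.508
-0.235 162 [0.4928 0.52  ] 0.032 mid 0.5064
-0.227 23 [0.5046 0.5193] 0.0302 mid 0.512
[[ 363. -294.]
 [ 372. -371.]
 [ 649. -339.]
 [ 640. -262.]]
```

```bash
python3 -c "
from wl import *
plan([(.5081,-.2413,.14,8.4),(.5081,-.2413,.04,8.4)],50)
"
```

```text
F [ 0.  -0.2  0. ] gap 0.649 clamp [-0.4454 -0.1321] real at [ 0.5204 -0.2933  0.2269] yaw 8.8 tilt [ 0.081 -0.009 -0.997] t 12.18
18.4 -3.7 28.4 0.1; 18.4 -3.7 28.4 0.1; 18.3 -3.7 28.3 0.1; 0.7 -2.6 33.2 0; 0.7 -2.7 33.2 0
0.7 -2.6 33.3 0
```

Request:
step_arm(increments="18 -4 28 0; 18 -4 28 0; 18 -4 28 0; 0 0 0 0")

```text
clock: 12.68
ee_pos: [0.5115, -0.2415, 0.0992]
ee_rot: [1.998, 2.332, 0.071]
contact_force: [-1.0, -0.6, -0.1]
finger_gap: 0.65
```

```bash
python3 -c "
from wl import *
plan([(.5081,-.2413,.08,8.4),(.5081,-.2413,.04,8.4)],50)
p,d,X,P=look('w12.png')
"
```

```text
F [-1.  -0.6 -0.1] gap 0.65 clamp [-0.3917 -0.1324] real at [ 0.5081 -0.2411  0.1401] yaw 8.88 tilt [ 0.083 -0.01  -0.996] t 12.68
0.6 -2.4 29.9 0.2; 0.6 -2.5 29.9 0.2; 0.9 -3.2 39.9 0.1
cam move mm 2.35
```

View pics/w12.png

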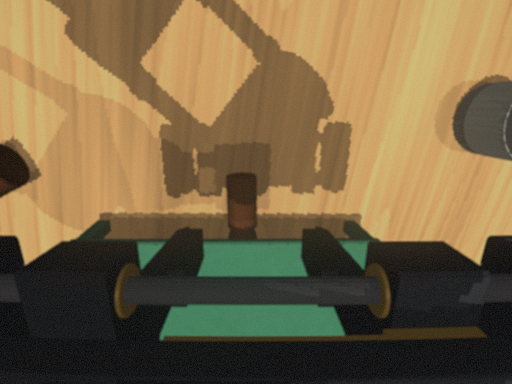

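Request:
step_arm(increments="1 -2.5 30 0.2; 1 -2.5 30 0.2; 1 -3 38 0; 0 0 0 0")

```text
clock: 13.22
ee_pos: [0.5228, -0.2494, 0.0102]
ee_rot: [1.993, 2.308, 0.077]
contact_force: [0.3, 0.4, 0.2]
finger_gap: 0.648
```

```bash
python3 -c "
from wl import *
plan([(.5081,-.2413,.02,8.4)],50)
p,d=cams.read_camera('scene'); cv2.imwrite('pics/s13c.png',cv2.resize(p[110:260,130:300][...,::-1],None,fx=4.5,fy=4,interpolation=cv2.INTER_CUBIC))
"
```

```text
F [0.3 0.4 0.2] gap 0.648 clamp [-0.4013 -0.1238] real at [ 0.5186 -0.2485  0.051 ] yaw 8.49 tilt [ 0.102 -0.022 -0.995] t 13.22
9.8 -12.3 29.6 0.1
```

View pics/s13c.png

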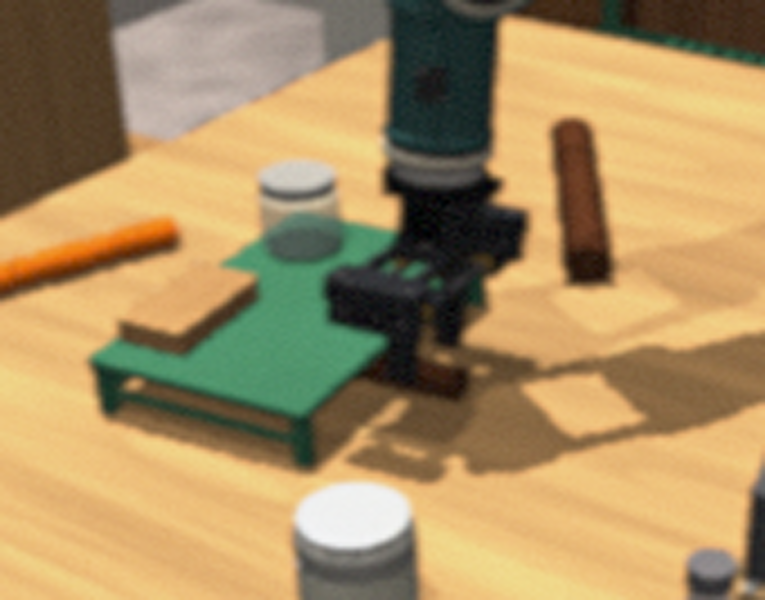

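Request:
step_arm(increments="0 0 -50 0; 0 0 -50 0; 0 0 0 0")

```text
clock: 13.65
ee_pos: [0.5191, -0.2519, 0.1234]
ee_rot: [1.983, 2.295, 0.081]
contact_force: [0.6, -1.0, 0.4]
finger_gap: 0.649
```

```bash
python3 -c "
from wl import *
plan([(.5081,-.2413,.02,8.4)],50)
"
```

```text
F [ 0.6 -1.   0.4] gap 0.649 clamp [-0.4024 -0.1285] real at [ 0.5143 -0.2506  0.1641] yaw 8.5 tilt [ 0.116 -0.03  -0.993] t 13.65
5.6 -6.9 47.4 0; 5.6 -6.9 47.3 0; 5.6 -6.9 47.4 0
```

Request:
step_arm(increments="6 -9 47 0; 6 -9 47 0")

```text
clock: 13.9
ee_pos: [0.5193, -0.2508, 0.0367]
ee_rot: [1.969, 2.279, 0.087]
contact_force: [0.9, -0.3, -1.0]
finger_gap: 0.647
```

```bash
python3 -c "
from wl import *
plan([(.5081,-.2413,.025,8.4)],50); print(ctrl.get_state()['q'],ctrl.get_state()['joint_velocities'])
"
```

```text
F [ 0.9 -0.3 -1. ] gap 0.647 clamp [-0.4008 -0.1287] real at [ 0.5138 -0.2491  0.0773] yaw 8.58 tilt [ 0.135 -0.041 -0.99 ] t 13.9
5.8 -5.5 25.3 0.1; 5.9 -5.6 25.4 0.1
[-0.51276754  0.16413956  2.08153304  0.04458685  0.75862388 -0.68882923] [ 0.00817004  0.41708627  0.2902772   0.03081229 -0.79816333 -0.03330677]
```

Request:
step_arm(increments="0 0 0 0")

```text
clock: 14.02
ee_pos: [0.5163, -0.2493, 0.0338]
ee_rot: [1.973, 2.284, 0.085]
contact_force: [-0.3, 0.7, 0.9]
finger_gap: 0.649
```

```bash
python3 -c "
from wl import *
plan([(.5081,-.2413,.025,8.4)],50); print(ctrl.get_state()['q'],ctrl.get_state()['joint_velocities'])
"
```

```text
F [-0.3  0.7  0.9] gap 0.649 clamp [-0.3988 -0.131 ] real at [ 0.511  -0.2477  0.0744] yaw 8.54 tilt [ 0.129 -0.037 -0.991] t 14.03
9.5 -8 48.4 0.1
[-0.51296358  0.16623007  2.08475388  0.04450555  0.76017444 -0.68886376] [-0.00370177 -0.0493012  -0.07336589  0.00085819 -0.00366186 -0.00019006]
```

Request:
step_arm(increments="10 -9 48 0; 0 0 0 0")

```text
clock: 14.28
ee_pos: [0.5162, -0.2448, -0.0113]
ee_rot: [1.969, 2.278, 0.087]
contact_force: [-1.1, 0.5, 0.3]
finger_gap: 0.655
```

```bash
python3 -c "
from wl import *
plan([(.5081,-.2413,.022,8.4)],50); print(ctrl.get_state()['q'],ctrl.get_state()['joint_velocities'])
"
```

```text
F [-1.1  0.5  0.3] gap 0.655 clamp [-0.3943 -0.1303] real at [ 0.5107 -0.2432  0.0292] yaw 8.56 tilt [ 0.135 -0.041 -0.99 ] t 14.28
2.7 -3.2 6.7 0.2
[-0.50567495  0.22717107  2.11718088  0.04844652  0.65966155 -0.68740894] [-5.70194765e-03 -7.94555705e-02 -1.32746046e-01 -2.07301031e-03
 -1.61005955e-02 -4.62288690e-05]
```

Request:
step_arm(increments="3 -4 8 0; 0 0 0 0")

```text
clock: 14.52
ee_pos: [0.5176, -0.2455, -0.0146]
ee_rot: [1.963, 2.272, 0.089]
contact_force: [-0.2, -0.8, 0.1]
finger_gap: 0.645
```

```bash
python3 -c "
from wl import *
plan([(.5081,-.2413,.02,8.4)],50)
p,d,X,P=look('w14.png')
p,d=cams.read_camera('scene'); cv2.imwrite('pics/s14c.png',cv2.resize(p[130:240,150:280][...,::-1],None,fx=5.5,fy=5.2,interpolation=cv2.INTER_CUBIC))
"
```

```text
F [-0.2 -0.8  0.1] gap 0.645 clamp [-0.395  -0.1294] real at [ 0.5118 -0.2437  0.0259] yaw 8.6 tilt [ 0.143 -0.045 -0.989] t 14.53
3.2 -4 5.2 0.2
cam move mm 1.49
```

View pics/w14.png

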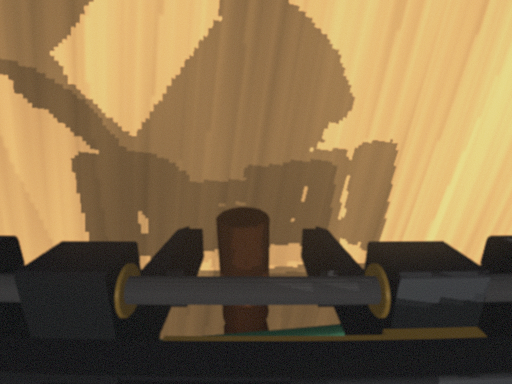

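View pics/s14c.png

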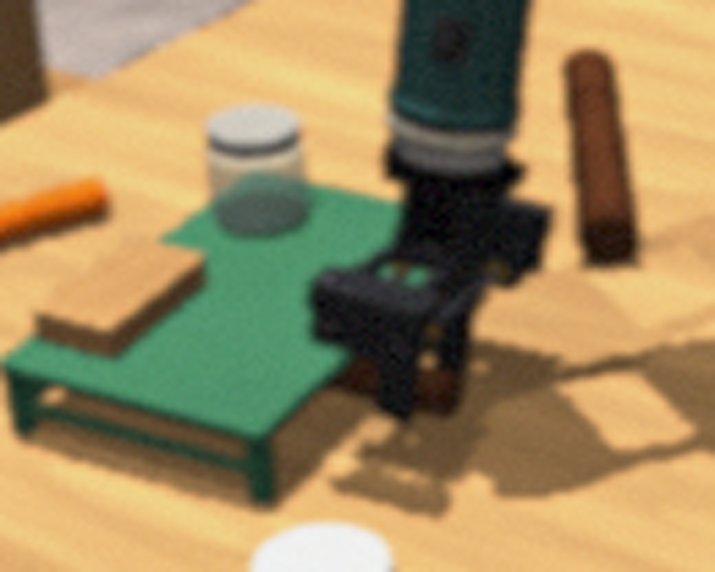

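Request:
step_arm(increments="4 -7 9 0; 0 0 0 0")

```text
clock: 14.88
ee_pos: [0.5148, -0.245, -0.0218]
ee_rot: [1.958, 2.266, 0.092]
contact_force: [-0.4, -0.5, 0.2]
finger_gap: 0.65
```

```bash
python3 -c "
from wl import *
plan([(.5081,-.2413,.02,8.4)],50)
"
```

```text
F [-0.4 -0.5  0.2] gap 0.65 clamp [-0.3937 -0.1323] real at [ 0.5087 -0.243   0.0187] yaw 8.63 tilt [ 0.15  -0.049 -0.988] t 14.88
1.7 -0.1 -1.5 0.2
```

Request:
step_arm(increments="0 0 0 0; 0 0 0 0; 0 0 0 0; 0 0 0 0", jaw=-1, force=12)

```text
clock: 15.38
ee_pos: [0.5135, -0.2443, -0.0227]
ee_rot: [1.96, 2.268, 0.091]
contact_force: [-0.4, -0.2, 1.9]
finger_gap: 0.338
```

```bash
python3 -c "
from wl import *
p,d=cams.read_camera('scene'); cv2.imwrite('pics/s15c.png',cv2.resize(p[130:240,150:280][...,::-1],None,fx=5.5,fy=5.2,interpolation=cv2.INTER_CUBIC))
p,R,s=pose();rp=p-OFF*R[:,2]
plan([(*(rp[:2]+.2*np.array([-.146,.989])),rp[2],8.4)],60)
"
```

```text
F [ 0.   0.6 -0. ] gap 0.336 clamp [-0.3928 -0.1333] real at [ 0.5075 -0.2424  0.0178] yaw 8.62 tilt [ 0.147 -0.048 -0.988] t 15.43
49.9 0.2 -3.4 0.1; 49.9 0.1 -3.4 0.1; 49.8 0 -3.5 0.1; 49.9 -0.1 -3.4 0.1
```

View pics/s15c.png

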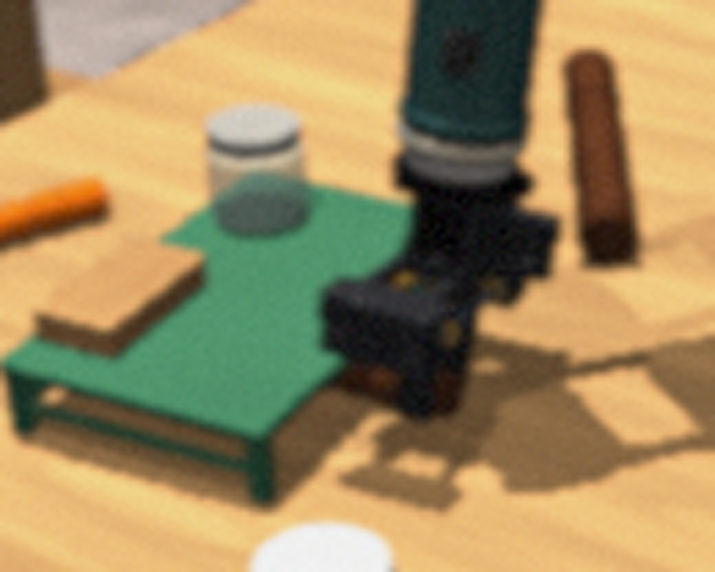

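Request:
step_arm(increments="50 -1 -1 0; 50 -1 -1 0; 0 0 0 0")

```text
clock: 15.8
ee_pos: [0.5055, -0.1491, -0.0223]
ee_rot: [1.95, 2.253, 0.096]
contact_force: [-0.2, 0.1, -1.0]
finger_gap: 0.335
```

```bash
python3 -c "
from wl import *
rp=np.array([.5075,-.2424,.0178])
plan([(*(rp[:2]+.2*np.array([-.146,.989])),rp[2],8.4)],60)
p,d=cams.read_camera('scene'); cv2.imwrite('pics/s16c.png',cv2.resize(p[130:240,150:280][...,::-1],None,fx=5.5,fy=5.2,interpolation=cv2.INTER_CUBIC))
"
```

```text
F [-0.2  0.1 -1. ] gap 0.335 clamp [-0.2977 -0.1204] real at [ 0.4988 -0.1468  0.0181] yaw 8.58 tilt [ 0.163 -0.056 -0.985] t 15.8
51.9 -2.5 -4.4 0.1; 51.8 -2.6 -4.4 0.1
```

View pics/s16c.png

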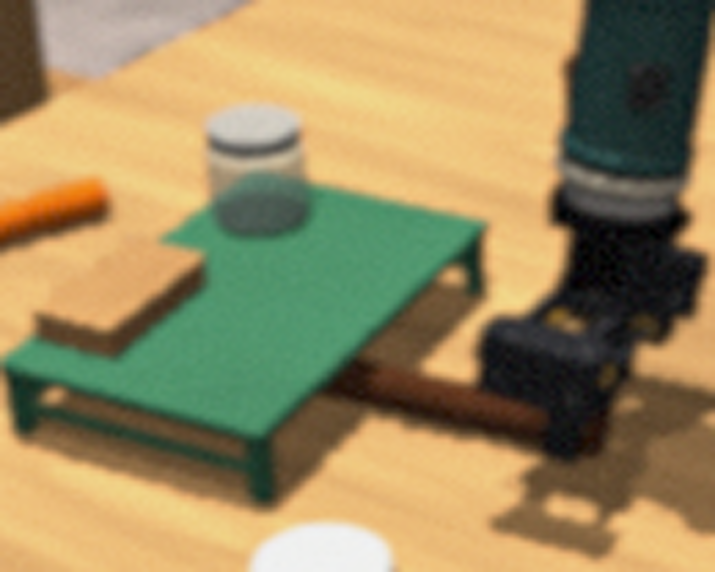

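Request:
step_arm(increments="52 -4 -2 0; 52 -4 -2 0; 0 0 0 0")

```text
clock: 16.23
ee_pos: [0.4918, -0.0509, -0.0229]
ee_rot: [1.944, 2.237, 0.104]
contact_force: [0.1, 0.7, -0.2]
finger_gap: 0.337
```

```bash
python3 -c "
from wl import *
plan([(.5,-.1,.0178,8.4)],60)
p,d=cams.read_camera('scene'); cv2.imwrite('pics/s17c.png',cv2.resize(p[130:270,150:320][...,::-1],None,fx=4.5,fy=4.2,interpolation=cv2.INTER_CUBIC))
"
```

```text
F [ 0.1  0.7 -0.2] gap 0.337 clamp [-0.1986 -0.1124] real at [ 0.4845 -0.0483  0.0173] yaw 8.45 tilt [ 0.178 -0.062 -0.982] t 16.23
-53.1 7.7 5.5 0
```

View pics/s17c.png

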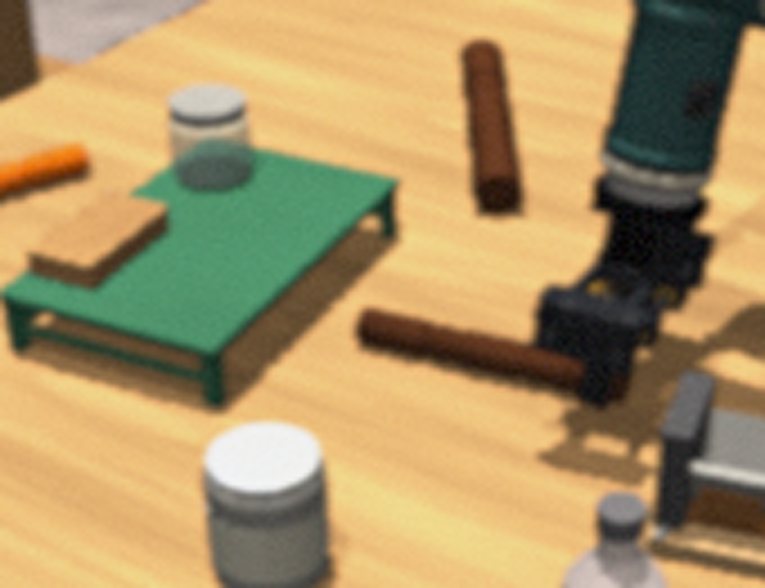

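Request:
step_arm(increments="0 0 0 0; 0 0 0 0; 0 0 0 0; 0 0 0 0", jaw=0.3)

```text
clock: 16.77
ee_pos: [0.4967, -0.055, -0.021]
ee_rot: [1.947, 2.227, 0.11]
contact_force: [0.5, 2.4, 2.8]
finger_gap: 0.651
```

```bash
cat > sp.py <<'E'
from wl import *
def spindle(cam='scene',zlo=.006,zhi=.036,box=(.42,.6,-.28,.03)):
    p,d=cams.read_camera(cam); X=cloud(cams.camera_params(cam),d)
    best=None
    m=(X[...,2]>zlo)&(X[...,2]<zhi)&(X[...,0]>box[0])&(X[...,0]<box[1])&(X[...,1]>box[2])&(X[...,1]<box[3])
    hsv=cv2.cvtColor(p,cv2.COLOR_RGB2HSV); br=(p.sum(-1)<260)&(hsv[...,1]>70)
    m&=br
    q=X[m]; r=cv2.minAreaRect((q[:,:2]*1000).astype(np.float32)); print(cam,len(q),np.round(r[0],1),np.round(r[1],1),round(r[2],2),'zmax',np.percentile(q[:,2],[50,98]).round(4)); print(np.round(cv2.boxPoints(r)).tolist())
    return p,m,q
E
python3 -c "
from sp import *
spindle('scene'); spindle('top')
plan([(.5,-.1,.0178,8.4)],60)
look('w18.png')
for c in('scene','top'):
  cams.read_camera(c)
  for r in cams.regions_of(c,'spindle_center'): print(c,round(r['score'],2),np.round(r['location']),r['pixels'].sum())
"
```

```text
scene 427 [ 520.  -123.8] [ 83.3 195.1] 20.55 zmax [0.0218 0.0305]
[[447.0, -47.0], [515.0, -230.0], [593.0, -200.0], [525.0, -18.0]]
top 270 [ 481.7 -134.6] [284.7 111.2] 82.43 zmax [0.0251 0.0337]
[[408.0, -268.0], [518.0, -283.0], [556.0, -1.0], [445.0, 14.0]]
F [2.2 0.3 3.5] gap 0.65 clamp [-0.2034 -0.1088] real at [ 0.4891 -0.0523  0.0191] yaw 8.16 tilt [ 0.184 -0.064 -0.981] t 16.88
-48.4 3.8 6.3 -0.2
cam move mm 0.07
scene 0.96 [164. 258.] 457
scene 0.91 [176. 145.] 427
scene 0.81 [211. 252.] 415
scene 0.74 [281. 284.] 1118
scene 0.64 [215. 379.] 1141
top 0.9 [271. 306.] 1011
top 0.9 [175. 382.] 480
top 0.7 [182. 251.] 286
top 0.65 [247. 153.] 616
```

View pics/w18.png

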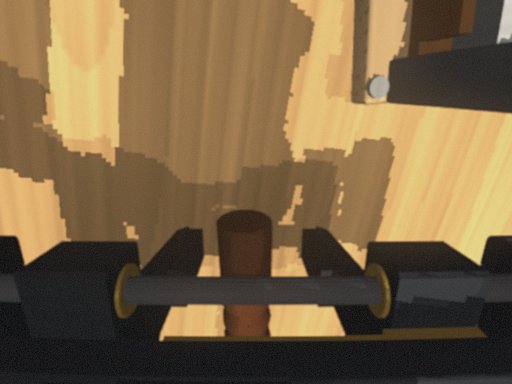

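```bash
python3 -c "
from wl import *
for c,l in(('scene',(211,252)),('top',(182,251))):
  p,d=cams.read_camera(c); X=cloud(cams.camera_params(c),d)
  for r in cams.regions_of(c,'spindle_center'):
    if np.hypot(*(np.array(r['location'])-l))<12:
      m=cv2.erode(r['pixels'].astype(np.uint8),np.ones((3,3)))>0
      q=X[r['pixels']&(X[...,2]>.008)&(X[...,2]<.036)]; R=cv2.minAreaRect((q[:,:2]*1000).astype(np.float32)); print(c,len(q),R,cv2.boxPoints(R).round().tolist(),np.percentile(q[:,2],98))
      t=q[q[:,2]>.022]; w,E=np.linalg.eigh(np.cov(t[:,:2].T)); e=E[:,1]*np.sign(E[1,1]); print('axis',e,np.degrees(np.arctan2(-e[0],e[1])),'c',t.mean(0), 'ends',np.percentile((q[:,:2]-t.mean(0)[:2])@e,[0.5,99.5]))
"
```

```text
scene 443 ((501.9862365722656, -133.31607055664062), (29.82408905029297, 201.42123413085938), 9.512998580932617) [[471.0, -36.0], [504.0, -235.0], [533.0, -230.0], [500.0, -32.0]] 0.03066362169828622
axis [-0.13964966  0.99020098] 8.027574286610793 c [ 0.50728176 -0.15000569  0.02680963] ends [-0.08131797  0.11656326]
top 294 ((504.0096435546875, -159.72207641601562), (30.574058532714844, 140.06687927246094), 10.114789962768555) [[477.0, -93.0], [501.0, -231.0], [531.0, -226.0], [507.0, -88.0]] 0.033626020069452374
axis [-0.15535401  0.98785886] 8.937328191649618 c [ 0.50454125 -0.16107978  0.02708487] ends [-0.06770555  0.07048033]
```

```bash
python3 -c "
from wl import *
plan([(.503,-.134,.022,9)],45)
"
```

```text
F [ 1.8 -0.6  4.8] gap 0.652 clamp [-0.2032 -0.1087] real at [ 0.4891 -0.0521  0.0192] yaw 8.22 tilt [ 0.184 -0.064 -0.981] t 17.32
-41.5 1.3 2.5 -0.4; -41.5 0.9 2.5 -0.4
```

Request:
step_arm(increments="-42 0 1 0; -42 0 4 -0.4; 0 0 0 0")

```text
clock: 17.7
ee_pos: [0.5038, -0.1379, -0.0215]
ee_rot: [1.939, 2.244, 0.103]
contact_force: [2.7, -3.6, 5.5]
finger_gap: 0.652
```

```bash
python3 -c "
from wl import *
plan([(.503,-.134,.022,9)],45)
look('w19.png')
"
```

```text
F [ 2.7 -3.6  5.5] gap 0.652 clamp [-0.2861 -0.12  ] real at [ 0.4966 -0.1354  0.0188] yaw 8.77 tilt [ 0.176 -0.061 -0.982] t 17.7
0.2 7 -2.1 -0.2
cam move mm 0.76
```

View pics/w19.png

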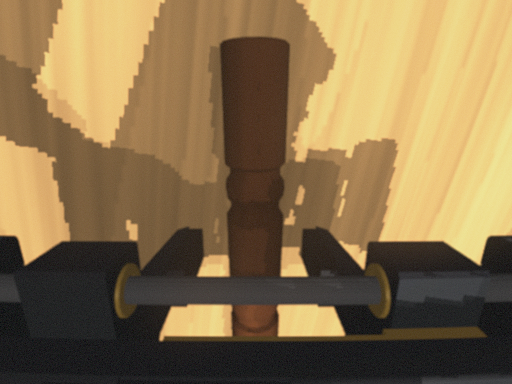

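Request:
step_arm(increments="1 3 1 0; 0 0 0 0")

```text
clock: 18.0
ee_pos: [0.504, -0.1359, -0.0217]
ee_rot: [1.935, 2.252, 0.095]
contact_force: [1.5, -4.0, 5.5]
finger_gap: 0.65
```

Request:
step_arm(increments="0 0 0 0; 0 0 0 0; 0 0 0 0; 0 0 0 0", jaw=-1, force=20)

```text
clock: 18.5
ee_pos: [0.5005, -0.1321, -0.0236]
ee_rot: [1.935, 2.259, 0.092]
contact_force: [-0.7, -2.0, 4.1]
finger_gap: 0.334
```

```bash
python3 -c "
from wl import *
plan([(.503,-.134,.16,9)],60)
p,d=cams.read_camera('scene'); cv2.imwrite('pics/s20c.png',cv2.resize(p[130:270,150:320][...,::-1],None,fx=4.5,fy=4.2,interpolation=cv2.INTER_CUBIC))
"
```

```text
F [-0.7 -2.   4.1] gap 0.334 clamp [-0.2799 -0.1215] real at [ 0.4937 -0.1296  0.0168] yaw 9.2 tilt [ 0.165 -0.06  -0.984] t 18.5
-5.9 10.1 -46.4 0.1; -5.9 10.2 -46.4 0.1; -6 10.1 -46.4 0.1
```

View pics/s20c.png

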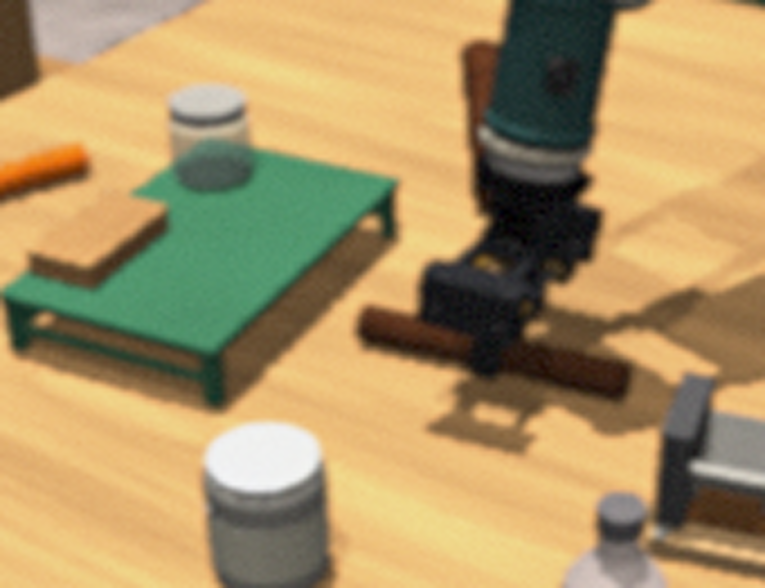

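Request:
step_arm(increments="-6 8 -43 0; -6 8 -43 0; -6 8 -43 0; 0 0 0 0")

```text
clock: 19.05
ee_pos: [0.5014, -0.1362, 0.1076]
ee_rot: [1.944, 2.267, 0.088]
contact_force: [0.6, -0.3, -1.4]
finger_gap: 0.333
```

```bash
python3 -c "
from wl import *
plan([(*cl(0),.16,12.9)],60)
p,R,s=pose()
P=cams.camera_params('scene');q,d=cams.read_camera('scene');X=cloud(P,d)
cv2.imwrite('pics/s21c.png',cv2.resize(q[90:270,150:340][...,::-1],None,fx=4.,fy=3.3,interpolation=cv2.INTER_CUBIC))
for r in cams.regions_of('scene','spindle_center'):
  m=r['pixels']; z=np.nanmedian(X[m][:,2]); print(r['score'],r['location'],z)
"
```

```text
F [ 0.6 -0.3 -1.4] gap 0.333 clamp [-0.2843 -0.1212] real at [ 0.495  -0.1339  0.148 ] yaw 9.1 tilt [ 0.155 -0.055 -0.986] t 19.05
48.5 17.1 -3.4 -0.6; 48.3 17.6 -3.4 -0.6; 48.1 18.2 -3.4 -0.6; 48 18.6 -3.3 -0.6; 47.7 19.2 -3.4 -0.6
47.6 19.6 -3.3 -0.6
0.96 [214.5, 382.5] 0.029814319005031602
0.88 [175.1, 144.0] 0.021206962207491672
0.71 [177.8, 262.9] 0.15332564120778863
0.37 [310.8, 329.9] 0.02928889759475977
0.24 [262.1, 415.1] 0.06655052905022249
```

View pics/s21c.png

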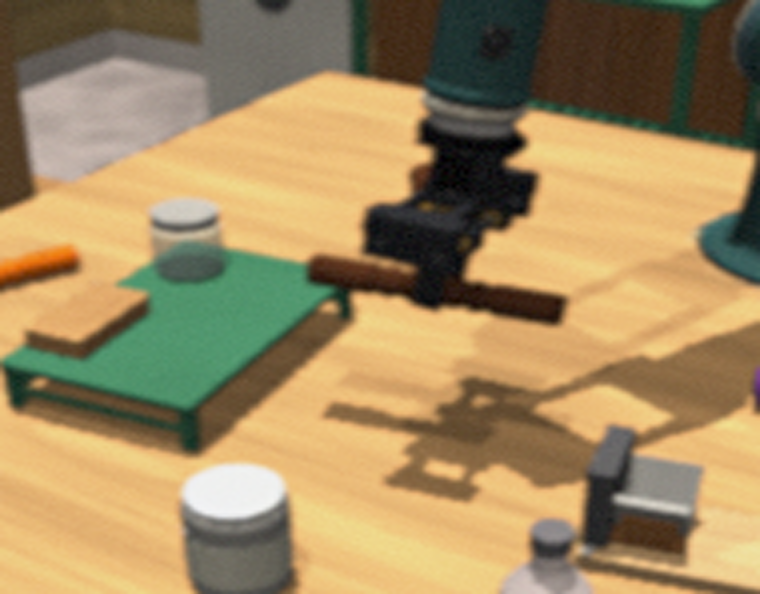

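Request:
step_arm(increments="48 16 -2 -0.6; 48 16 -2 -0.6; 48 17 -2 -0.6; 0 0 0 0")

```text
clock: 19.65
ee_pos: [0.5141, 0.019, 0.0935]
ee_rot: [1.925, 2.312, 0.064]
contact_force: [-0.7, -0.2, -1.6]
finger_gap: 0.339
```

```bash
python3 -c "
from wl import *
plan([(*cl(0),.155,12.9)],60)
"
```

```text
F [-0.7 -0.2 -1.6] gap 0.339 clamp [-0.1363 -0.0731] real at [0.5089 0.0212 0.1341] yaw 10.67 tilt [ 0.129 -0.052 -0.99 ] t 19.65
45.9 23.2 -7.7 -0.7; 45.6 23.8 -7.8 -0.7; 45.3 24.4 -7.7 -0.7
```

Request:
step_arm(increments="45 24 -13 -0.7; 45 25 -13 -0.7; 44 26 -13 -0.7; 0 0 0 0")

```text
clock: 20.15
ee_pos: [0.551, 0.1663, 0.1202]
ee_rot: [1.89, 2.354, 0.037]
contact_force: [-0.4, -0.0, -0.8]
finger_gap: 0.333
```

```bash
cat > bar.py <<'E'
from wl import *
import sys
def bar(f=None):
  """fit visible bar points from scene camera; print axis & centre, clamp frame"""
  pp,R,s=pose(); rp=pp-OFF*R[:,2]
  P=cams.camera_params('scene');q,d=cams.read_camera('scene');X=cloud(P,d)
  if f: cv2.imwrite('pics/'+f,cv2.resize(q[150:310,260:450][...,::-1],None,fx=4.,fy=3.6,interpolation=cv2.INTER_CUBIC))
  best=None
  for r in cams.regions_of('scene','spindle_center'):
    m=r['pixels']&np.isfinite(X[...,0]); 
    if m.sum()<40: continue
    c=np.median(X[m],0)
    if abs(c[2]-rp[2])<.06 and np.linalg.norm(c[:2]-rp[:2])<.12: best=(r,m,c);break
  if best is None: print('no bar'); return
  r,m,c=best; Q=X[m]; Q=Q[np.linalg.norm(Q-c,axis=1)<.16]
  b=np.array([*U,0.])
  for _ in range(8):
    t=(Q-c)@b; res=Q-c-np.outer(t,b); k=np.linalg.norm(res-np.median(res,0),axis=1)<.02; 
    w,E=np.linalg.eigh(np.cov(Q[k].T)); b=E[:,2]*np.sign(E[1,2]); c=Q[k].mean(0)
  t=(Q[k]-c)@b; lo,hi=np.percentile(t,[.5,99.5]); mid=c+b*(lo+hi)/2
  print('bar n',k.sum(),'score',round(r['score'],2),'len',round(hi-lo,4),'axis',np.round(b,3),'yaw',round(np.degrees(np.arctan2(-b[0],b[1])),2),'pitch',round(np.degrees(np.arcsin(b[2])),2),'surface mid',np.round(mid,4),'clamp x of mid',round((mid[:2]-O)@U,4),'y',round((mid[:2]-O)@V,4))
E
python3 -c "
from bar import *
plan([(*cl(0),.155,12.9)],60)
bar('s22c.png')
bar()
"
```

```text
F [-0.4 -0.  -0.8] gap 0.333 clamp [-0.0009 -0.0035] real at [0.5465 0.1687 0.1609] yaw 12.69 tilt [ 0.111 -0.057 -0.992] t 20.15
1.4 2.9 6.1 -0.2
bar n 784 score 0.83 len 0.2001 axis [-0.219  0.976  0.002] yaw 12.62 pitch 0.14 surface mid [0.5569 0.1668 0.1646] clamp x of mid -0.0051 y 0.0062
bar n 764 score 0.67 len 0.1988 axis [-0.214  0.977 -0.   ] yaw 12.35 pitch -0.02 surface mid [0.5546 0.1635 0.163 ] clamp x of mid -0.0077 y 0.0033
```

View pics/s22c.png

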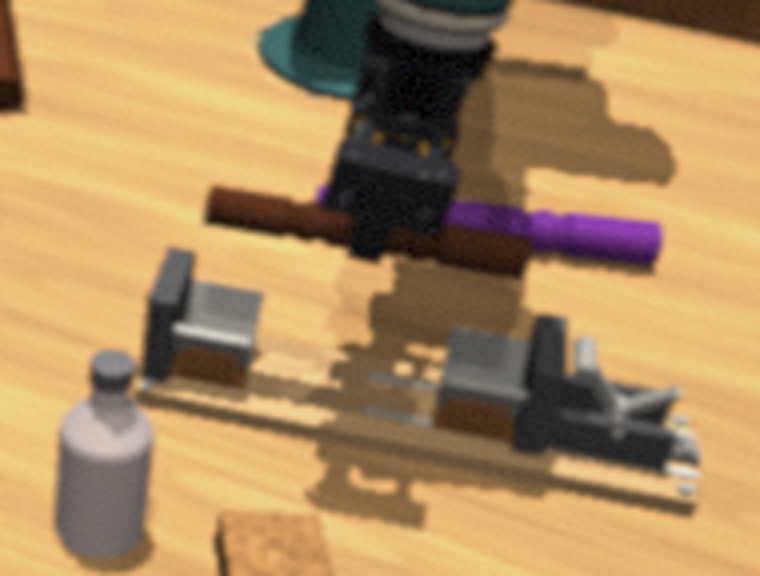

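Request:
step_arm(increments="5 4 30 0; 1 0 30 0; 0 0 0 0")

```text
clock: 20.72
ee_pos: [0.5561, 0.1601, 0.0567]
ee_rot: [1.903, 2.346, 0.027]
contact_force: [-0.3, -0.6, -1.6]
finger_gap: 0.334
```

```bash
python3 -c "
from bar import *
plan([(*cl(0.005),.056,12.9)],60)
bar('s23c.png')
plan([(*cl(0.005),.056,12.9)],60)
"
```

```text
F [-0.3 -0.6 -1.6] gap 0.334 clamp [-0.0079  0.0004] real at [0.5518 0.1627 0.0974] yaw 12.11 tilt [ 0.104 -0.062 -0.993] t 20.73
16.2 -4.3 40 -0.8
bar n 674 score 0.74 len 0.1991 axis [-0.207  0.978  0.   ] yaw 11.92 pitch 0.0 surface mid [0.5623 0.1604 0.1012] clamp x of mid -0.0125 y 0.01
F [ 1.1  0.  -0.5] gap 0.332 clamp [-0.0073  0.0028] real at [0.5541 0.1638 0.1004] yaw 12.14 tilt [ 0.11  -0.06  -0.992] t 20.82
15.9 -7.2 42.8 -0.8
```

View pics/s23c.png

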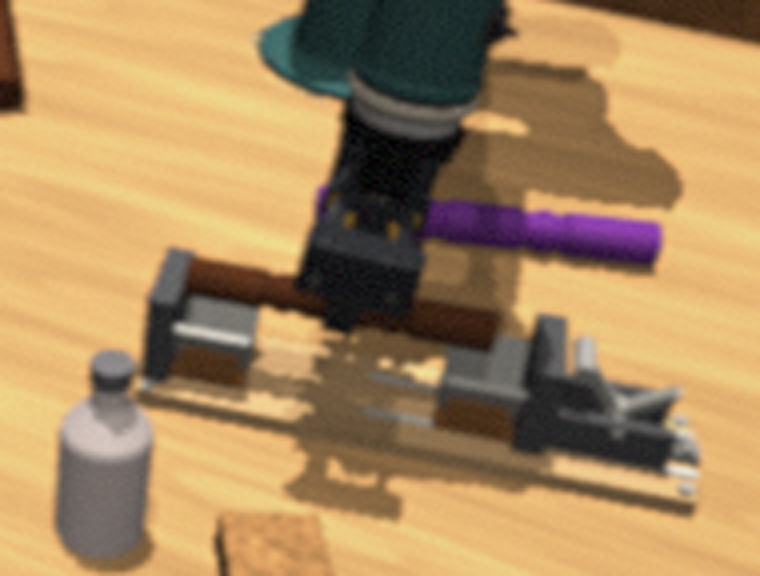

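Request:
step_arm(increments="13 -3 0 -0.8; 0 0 0 0; 0 0 0 0")

```text
clock: 21.2
ee_pos: [0.5548, 0.1746, 0.0621]
ee_rot: [1.882, 2.355, 0.04]
contact_force: [0.6, 0.0, -2.0]
finger_gap: 0.336
```

```bash
python3 -c "
from bar import *
plan([(*cl(0.005),.056,12.9)],60)
bar('s24c.png')
plan([(*cl(0.005),.056,12.9)],60)
"
```

```text
F [ 0.6  0.  -2. ] gap 0.336 clamp [0.0065 0.0019] real at [0.5501 0.177  0.1028] yaw 12.96 tilt [ 0.115 -0.058 -0.992] t 21.2
2.4 -6.5 46.3 0.1
bar n 701 score 0.9 len 0.1994 axis [-0.223  0.975 -0.001] yaw 12.89 pitch -0.06 surface mid [0.5605 0.1753 0.1066] clamp x of mid 0.0024 y 0.0116
F [ 0.4  0.1 -1.3] gap 0.335 clamp [0.0063 0.0018] real at [0.55   0.1768 0.1025] yaw 12.94 tilt [ 0.115 -0.058 -0.992] t 21.3
2.5 -6.4 46 0
```

View pics/s24c.png

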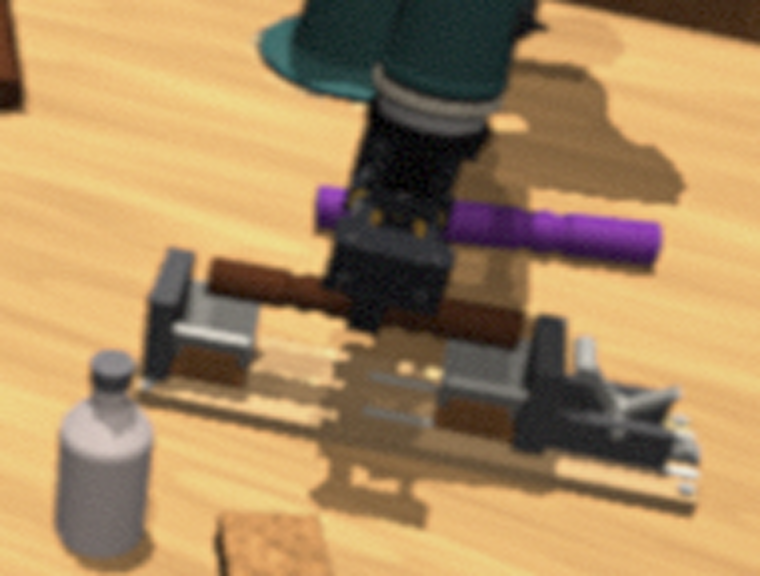

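Request:
step_arm(increments="1 -4 25 0; 0 0 0 0")

```text
clock: 21.55
ee_pos: [0.5541, 0.1733, 0.0371]
ee_rot: [1.882, 2.354, 0.041]
contact_force: [-0.2, -0.5, -1.9]
finger_gap: 0.332
```

```bash
python3 -c "
from bar import *
bar()
plan([(*cl(0.004),.056,12.9)],60)
"
```

```text
bar n 627 score 0.96 len 0.1981 axis [-0.22   0.975 -0.003] yaw 12.73 pitch -0.18 surface mid [0.5595 0.1736 0.082 ] clamp x of mid 0.0011 y 0.0103
F [ 0.7  0.1 -0.1] gap 0.332 clamp [0.0056 0.0035] real at [0.5518 0.1766 0.0803] yaw 12.96 tilt [ 0.121 -0.056 -0.991] t 21.65
0.3 -6 23.8 0.1
```

Request:
step_arm(increments="0 -5 18 0; 0 0 0 0")

```text
clock: 21.9
ee_pos: [0.555, 0.1723, 0.0216]
ee_rot: [1.88, 2.351, 0.051]
contact_force: [0.2, -0.0, -1.8]
finger_gap: 0.331
```

```bash
python3 -c "
from bar import *
bar('s25c.png')
plan([(*cl(0.004),.054,12.9)],60)
"
```

```text
bar n 560 score 0.76 len 0.1973 axis [-0.221  0.975 -0.002] yaw 12.78 pitch -0.14 surface mid [0.5606 0.1724 0.0671] clamp x of mid -0.0003 y 0.0111
F [ 0.7  0.2 -2.1] gap 0.333 clamp [0.0044 0.0033] real at [0.5519 0.1753 0.0641] yaw 12.97 tilt [ 0.127 -0.054 -0.99 ] t 22.0
0.4 -4.4 9.6 0.1
```

View pics/s25c.png

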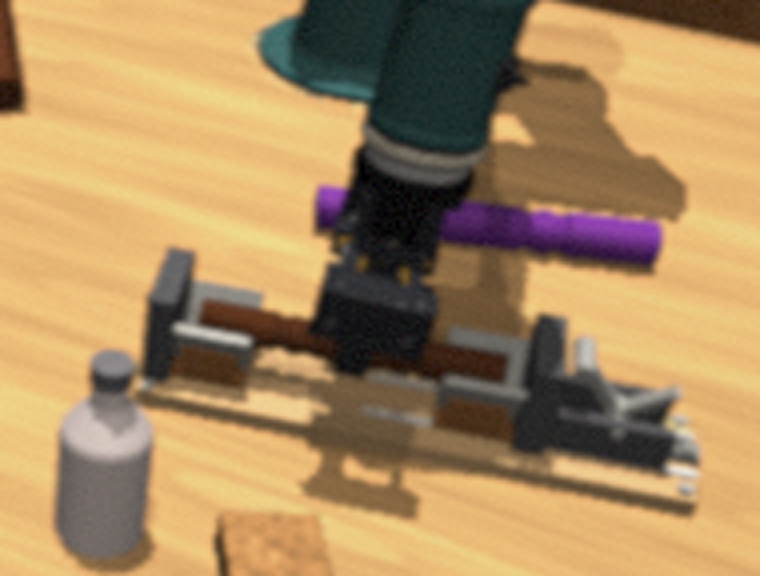

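Request:
step_arm(increments="0 -5 11 0; 0 0 0 0")

```text
clock: 22.25
ee_pos: [0.5539, 0.1717, 0.0139]
ee_rot: [1.879, 2.348, 0.057]
contact_force: [0.1, 0.0, -1.0]
finger_gap: 0.332
```

```bash
python3 -c "
from bar import *
plan([(*cl(0.004),.054,12.9)],60)
bar()
plan([(*cl(0.004),.054,12.9)],60)
"
```

```text
F [ 0.1  0.  -1. ] gap 0.332 clamp [ 0.0038 -0.0001] real at [0.5487 0.1739 0.0545] yaw 12.94 tilt [ 0.128 -0.054 -0.99 ] t 22.25
0.3 0.1 0.5 0
bar n 450 score 0.74 len 0.1961 axis [-0.222  0.975 -0.006] yaw 12.84 pitch -0.36 surface mid [0.5589 0.1707 0.0618] clamp x of mid -0.0017 y 0.009
F [-1.5 -0.1  0.3] gap 0.334 clamp [0.0038 0.0006] real at [0.5494 0.1742 0.0551] yaw 12.93 tilt [ 0.129 -0.054 -0.99 ] t 22.35
0.3 -0.7 1 0
```

Request:
step_arm(increments="0 -2 6 0; 0 0 0 0")

```text
clock: 22.6
ee_pos: [0.554, 0.1719, 0.0105]
ee_rot: [1.879, 2.347, 0.06]
contact_force: [0.0, -1.0, -1.2]
finger_gap: 0.335
```

```bash
python3 -c "
from bar import *
plan([(*cl(0.004),.054,12.9)],60)
bar('s26c.png')
plan([(*cl(0.004),.054,12.9)],60)
"
```

```text
F [ 0.  -1.  -1.2] gap 0.335 clamp [ 0.0039 -0.0001] real at [0.5487 0.1741 0.0511] yaw 12.89 tilt [ 0.129 -0.053 -0.99 ] t 22.6
-0.1 0.5 -2.9 -0
bar n 437 score 0.57 len 0.1971 axis [-0.228  0.974  0.001] yaw 13.2 pitch 0.07 surface mid [0.5575 0.1705 0.0612] clamp x of mid -0.0015 y 0.0077
F [-2.6  0.6  1.9] gap 0.334 clamp [0.0039 0.    ] real at [0.5488 0.1741 0.0512] yaw 12.88 tilt [ 0.129 -0.053 -0.99 ] t 22.7
-0.1 0.3 -2.8 -0
```

View pics/s26c.png

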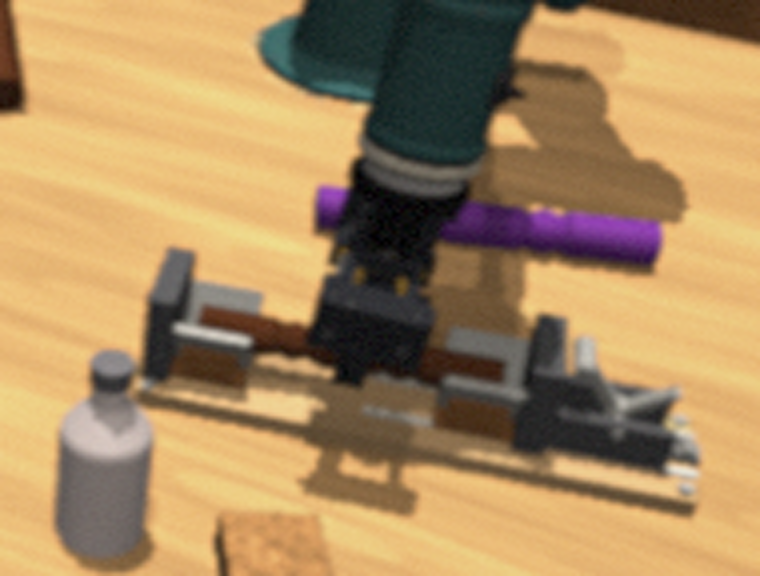

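Request:
step_arm(increments="0 -2 6 0; 0 0 0 0; 0 0 0 0")

```text
clock: 23.08
ee_pos: [0.5538, 0.1718, 0.0071]
ee_rot: [1.88, 2.346, 0.062]
contact_force: [-2.3, 0.3, 0.6]
finger_gap: 0.33
```

```bash
python3 -c "
from bar import *
plan([(*cl(0.004),.054,12.9)],60)
bar()
plan([(*cl(0.004),.054,12.9)],60)
"
```

```text
F [-2.3  0.3  0.6] gap 0.33 clamp [ 0.0038 -0.0004] real at [0.5484 0.1739 0.0477] yaw 12.86 tilt [ 0.131 -0.052 -0.99 ] t 23.07
-0.3 1.2 -6.2 -0
bar n 387 score 0.59 len 0.197 axis [-0.244  0.97   0.014] yaw 14.13 pitch 0.8 surface mid [0.5566 0.1728 0.0609] clamp x of mid 0.0009 y 0.0073
F [-3.1  0.5  3.1] gap 0.333 clamp [ 0.0038 -0.0004] real at [0.5484 0.1739 0.0476] yaw 12.86 tilt [ 0.13  -0.052 -0.99 ] t 23.18
-0.3 1.1 -6.3 -0
```

```bash
python3 -c "
from bar import *
for c in('scene','top'):
  q,d=cams.read_camera(c);X=cloud(cams.camera_params(c),d)
  a=(X[...,:2]-O); x=a@U; y=a@V
  for lo,hi in((-.098,-.07),(-.06,-.03),(.03,.06),(.07,.095)):
    m=(x>lo)&(x<hi)&(abs(y)<.006)&(X[...,2]>.03)&(X[...,2]<.1); print(c,lo,m.sum(),np.round(np.percentile(X[m][:,2],[20,50,80]),4) if m.sum()>3 else '')
"
```

```text
scene -0.098 37 [0.0645 0.066  0.0675]
scene -0.06 33 [0.0633 0.0653 0.0673]
scene 0.03 16 [0.0641 0.0664 0.0678]
scene 0.07 33 [0.0646 0.0661 0.0666]
top -0.098 26 [0.062  0.0645 0.0686]
top -0.06 30 [0.062  0.0643 0.0673]
top 0.03 0 
top 0.07 15 [0.0613 0.0634 0.0669]
```

Request:
step_arm(increments="0 0 0 0; 0 0 0 0; 0 0 0 0; 0 0 0 0", jaw=0.3)

```text
clock: 23.78
ee_pos: [0.5559, 0.1721, 0.0074]
ee_rot: [1.878, 2.344, 0.066]
contact_force: [0.2, -0.2, -1.3]
finger_gap: 0.647
```

```bash
python3 -c "
from bar import *
plan([(*cl(0.004,.001),.2,12.9)],40)
look('w27.png')
"
```

```text
F [ 0.2 -0.2 -1.3] gap 0.647 clamp [0.0037 0.0016] real at [0.5504 0.1742 0.048 ] yaw 12.88 tilt [ 0.134 -0.051 -0.99 ] t 23.77
-2.9 4.4 -37.6 -0; -2.9 4.4 -37.6 -0; -3 4.4 -37.7 -0; -2.9 4.4 -37.6 -0
cam move mm 0.01
```

View pics/w27.png

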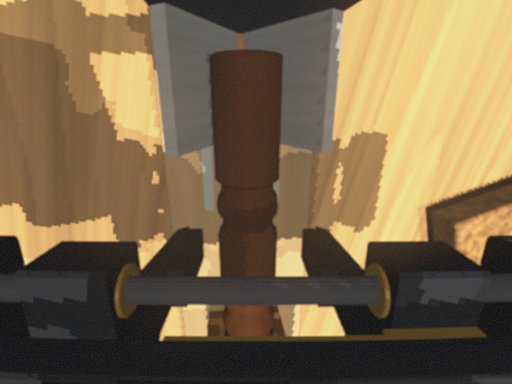

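Request:
step_arm(increments="-3 3 -36 0; -3 3 -36 0; 0 0 0 0")

```text
clock: 24.2
ee_pos: [0.5528, 0.1711, 0.0806]
ee_rot: [1.878, 2.345, 0.064]
contact_force: [-0.3, 0.9, 0.4]
finger_gap: 0.65
```

Request:
step_arm(increments="-3 3 -36 0; -3 0 -36 0; 0 0 0 0; 0 0 0 0")

```text
clock: 24.7
ee_pos: [0.5441, 0.1685, 0.1476]
ee_rot: [1.881, 2.349, 0.054]
contact_force: [0.3, 0.5, -0.4]
finger_gap: 0.653
```

```bash
python3 -c "
from bar import *
plan([(.53,-.1,.24,12.9)],40)
q,d=shot('scene','s28.png');X=cloud(cams.camera_params('scene'),d)
cv2.imwrite('pics/s28c.png',cv2.resize(q[180:320,270:450][...,::-1],None,fx=4.2,fy=4.2,interpolation=cv2.INTER_CUBIC))
q,d=shot('wrist','w28.png')
"
```

```text
F [ 0.3  0.5 -0.4] gap 0.653 clamp [ 0.0028 -0.0104] real at [0.539  0.1707 0.1882] yaw 12.88 tilt [ 0.124 -0.054 -0.991] t 24.7
-38 -9 -5.4 -0; -38 -9 -5.4 -0; -38 -9 -5.4 -0; -38 -9 -5.4 -0; -38 -9 -5.4 -0
-37.9 -9 -5.4 -0; -38 -9 -5.3 -0
```

View pics/s28c.png

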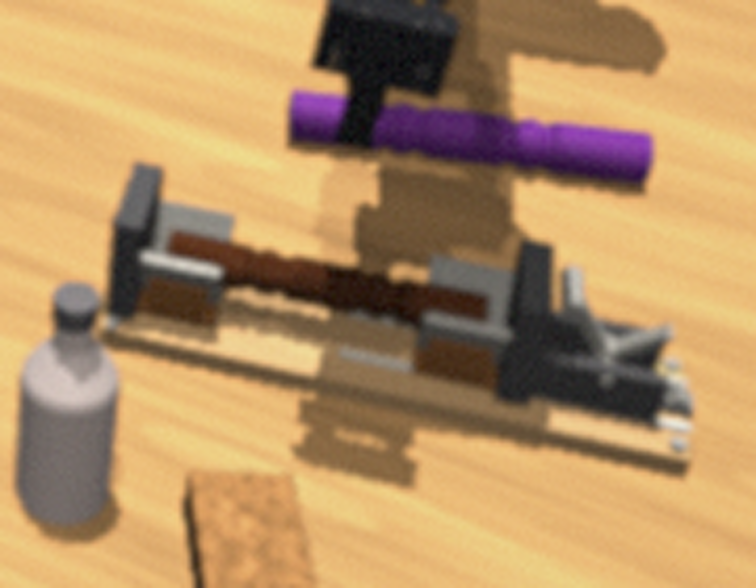

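View pics/w28.png

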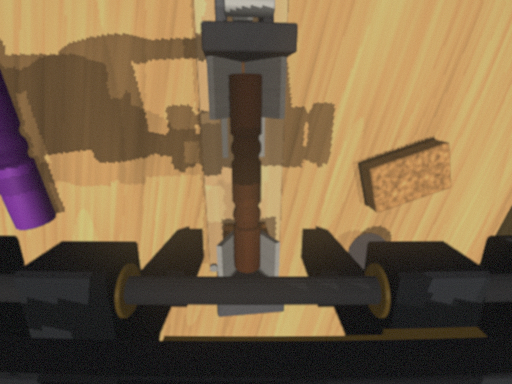

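```bash
python3 -c "
from bar import *
q,d=cams.read_camera('scene');X=cloud(cams.camera_params('scene'),d)
a=(X[...,:2]-O); x=a@U; y=a@V
for i in range(-10,10,2):
    lo=i/100;m=(x>lo)&(x<lo+.02)&(abs(y)<.006)&(X[...,2]>.03)&(X[...,2]<.1); print(lo,m.sum(),np.round(np.percentile(X[m][:,2],[50,85]),4) if m.sum()>3 else '')
m=(abs(y)<.025)&(abs(x)<.12)&(X[...,2]>.045)&(X[...,2]<.075)&(q.sum(-1)<230)&(q[...,0]>q[...,2].astype(int)+20); print('brown x',np.percentile(x[m],[1,99]))
comps(X,(X[...,1]<.38)&(X[...,1]>.2)&(X[...,0]>.45)&(X[...,0]<.6),((.076,.1,'pk'),),8)
for t,p0 in(('glue_bottle',0),('finish_tin',0),('sanding_block',0)):
  r=cams.regions_of('scene',t)[0]; print(t,r['location'])
"
```

```text
-0.1 24 [0.0662 0.0674]
-0.08 24 [0.0656 0.0673]
-0.06 26 [0.0648 0.067 ]
-0.04 26 [0.0641 0.066 ]
-0.02 30 [0.0663 0.0674]
0.0 28 [0.0654 0.067 ]
0.02 24 [0.0647 0.0662]
0.04 25 [0.0648 0.0659]
0.06 32 [0.0654 0.067 ]
0.08 28 [0.0652 0.0664]
brown x [-0.09658788  0.09641004]
pk 199 [0.5353 0.2903 0.0926] [70. 20.] 13.3 clamp x [0.1112 0.1311] y [-0.033   0.0355]
pk 73 [0.5229 0.3105 0.0899] [40. 17.] 12.3 clamp x [0.1366 0.1534] y [-0.0181  0.0189]
glue_bottle [282.0, 286.7]
finish_tin [250.4, 206.6]
sanding_block [310.5, 330.8]
```

Everything is in place: the spindle top is level at 67 mm over its whole length, the jaw is at 112 mm, the knob leans towards the stop, and the bystanders have not moved. I'm handing the job in.

```bash
python3 -c "
from h import *
print(ctrl.close_job())"
```

```text
the job is handed in; nothing more can be done
None
```

The job is done and handed in, about 25 s in on the robot's clock against the 72 s limit. I flipped the pawl over and pushed the jaw back to its end stop. I then drew the spindle out by its end, let it go on the bench and took it again by the middle. Finally I lowered it into both V saddles, released it and raised the gripper clear.

**Last checks**
- **Spindle:** its top is level at 66–67 mm along its length, so its centre is about 52 mm up, and it is centred along the clamp.
- **Jaw and pawl:** the jaw face is at about x = 111–112 mm. The knob is at about x = 145 mm, leaning towards the stop, so the pawl is disengaged.
- **Bystanders:** the glue bottle, tin and sanding block sit at their starting image positions, within 2–3 pixels. I did not measure them more closely than that.

**What disagreed**
- **Tool position:** the real fingertips sat about 41 mm further back along the tool than the reported TCP implies. My first try at the pawl therefore passed over it without touching. I found this in the pictures and allowed for it from then on.
- **Tool tilt:** the tool slowly tilted outward during the moves, by up to about 11°. I worked around it but could not remove it.
- **Bench contact:** one fingertip touched the bench with about 5 N while I was taking the spindle by the middle.

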